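# Load the tube mixer and lock it

### The job

Load the tube mixer: pull the selector knob up, turn it to the open position and let it drop into its detent, raise the hood, swing the prop rod up out of its clip and let the hood rest with the rod's tip in its slot. With the hood standing on its prop, set every tube carrier from the bench mat upright on the tub's floor. Then put the prop back in its clip, shut the hood and turn the selector back until it drops into the locked detent; leave the pots and bottles around alone.

Things in the scene. Friction and masses are not known exactly. Their poses are not given: they have to be found in the camera images.
- mixer: Incubating tube mixer, fixed to the bench: a white open tub with a grey control console on its right. Origin: centre of the tub's underside, on the bench; x points to the back (hinge side), y to the tub's left (prop side), z up. Tub outside 210 (x) by 300 (y) mm, walls 10 mm, rim 95 mm above the bench, inside 190 by 280 mm with a flat rubber floor 14 mm above the bench. Console: y from -151 to -269 mm, top also 95 mm above the bench.
- hood (a joint): Hinge of the mixer's hood (white frame with a clear top, 210 by 300 by 22 mm, 0.5 kg) on the tub's back rim, in rad: 0 shut, grows as the front edge is raised, stop at 1.72. Past upright (1.57) it leans on its stop and stays; let go before upright (more than about 0.04 rad short of it) it sinks shut slowly by itself (soft-closing damper, about 3 s). The shut hood can be lifted only while the selector is in its open position.
- hood_hinge (a point): On the hood's hinge axis, mid width, at mixer (105, 0, 95) mm. The axis runs along the mixer's y.
- hood_handle (a point): Middle of the hood's pull bar: a round steel bar 12 mm thick and 110 mm long, parallel to the hinge, 35 mm in front of the hood's front edge on a leg at each end; 245 mm from the hinge axis. It turns with the hood: with the hood shut it is at mixer (-140, 0, 105) mm, with the hood upright it is its top edge.
- hood_slot (a point): Seat in the slot bracket under the hood's left edge, where the centre of the prop's round tip sits when the prop holds the hood (110 mm from the hinge axis, 22 mm outside the hood's left edge). The slot is 28 mm long away from the hinge, 13 mm deep, open on the hood's inner side.
- prop (a joint): Pivot of the prop rod on the tub's left outer wall, in rad: 0 lying in its clip, pointing to the front; grows as the tip swings up and over to the back; upright at 1.57; stop at 1.92, where it leans back on its stop and stays by itself. Let go before upright it falls back to the clip. When the hood is lowered with the prop at its stop, the tip enters the slot and the hood rests on it at about hood = 1.33, prop = 1.885.
- prop_pivot (a point): Pivot of the prop, at mixer (29.5, 172, 65) mm; axis along the mixer's y.
- prop_grip (a point): Middle of the prop's finger grip: a black round rubber cylinder 17 mm thick, 40 mm long, parallel to the pivot axis, sticking out to the left of the rod; 122 mm from the pivot along the rod and 33 mm left of the rod's plane (so 205 mm left of the mixer's origin). Its near end is 10 mm left of the rod's plane; lying in the clip it is 65 mm above the bench.
- prop_tip (a point): Centre of the prop's round tip (rod 10 mm thick), 142.5 mm from the pivot.
- selector (a joint): Angle of the pull-and-turn selector knob on the console, in rad: 0 = locked (its steel tongue lies over the hood's lug), 1.2 = open; grows counter-clockwise seen from above. Stops at -0.01 and 1.21. While the knob is down it is held in the detent within 0.06 rad.
- selector_lift (a joint): How far the selector knob is pulled up, in m: 0 fully dropped in a detent, most 0.014. A spring pulls it down (4.5 N down, 8 N at 12 mm). It must be up at least 9 mm to turn; between the detents it rides up at 8.5 mm.
- selector_grip (a point): Where to hold the selector: on its vertical axis at mixer (-45, -205) mm, 141 mm above the bench with the knob down (it rises with the pull). The grip is a black wing bar 16 mm thick, 60 mm long, from 120 to 156 mm above the bench; at selector = 0 its length lies along the mixer's y, and it turns with the knob. The tongue under it is 18 mm wide, its top 113 mm above the bench.
- mat: Flat blue-grey rubber bench mat 420 (x) by 280 (y) by 3 mm, fixed on the bench to the left of the mixer. Origin: centre of its underside.
- pot0: Specimen pot with yellow screw lid, 46 mm across, 59 mm tall, on the bench mat; bystander. Origin: centre of its underside.
- pot1: Another such specimen pot on the bench mat; bystander.
- gel_bottle: Pale blue gel bottle with a pointed teal cap, 72 mm across, 215 mm tall, behind; bystander. Origin: centre of its underside.
- amber_bottle: Amber bottle with black cap, 56 mm across, 110 mm tall, behind; bystander. Origin: centre of its underside.
- wash_bottle: Pale yellow bottle with a green cap, 68 mm across, 170 mm tall, behind; bystander. Origin: centre of its underside.
- canister: Steel canister, 90 mm across, 118 mm tall, to the right; bystander. Origin: centre of its underside.
- swab_box: Swab box 120 by 220 by 75 mm, white with a blue band, to the right; bystander. Origin: centre of its underside.
- carrier0: Tube carrier: grey block 104 (x) by 34 (y) mm on a steel foot 104 by 46 by 10 mm, 50 mm high in all, with a row of four capped blood tubes (18 mm wide) standing out of it to 82 mm; 160 g. Origin: centre of its underside; x along its length. Stands on the bench mat at the start; may be absent.
- carrier1: Tube carrier: grey block 104 (x) by 34 (y) mm on a steel foot 104 by 46 by 10 mm, 50 mm high in all, with a row of four capped blood tubes (18 mm wide) standing out of it to 82 mm; 160 g. Origin: centre of its underside; x along its length. Stands on the bench mat at the start; may be absent.
- carrier2: Tube carrier: grey block 104 (x) by 34 (y) mm on a steel foot 104 by 46 by 10 mm, 50 mm high in all, with a row of four capped blood tubes (18 mm wide) standing out of it to 82 mm; 160 g. Origin: centre of its underside; x along its length. Stands on the bench mat at the start; may be absent.
- carrier3: Tube carrier: grey block 104 (x) by 34 (y) mm on a steel foot 104 by 46 by 10 mm, 50 mm high in all, with a row of four capped blood tubes (18 mm wide) standing out of it to 82 mm; 160 g. Origin: centre of its underside; x along its length. Stands on the bench mat at the start; may be absent.

How it is judged:
By the outcome, as a careful person would: the job done as asked, in the order asked, and still so for the second after the job is handed in, with the robot touching nothing.
Of carrier0, carrier1, carrier2, carrier3 only 2 to 3 are there at a start; the rules pass over those that are not, and their reading is None.
At some moment in a run one of carrier0, carrier1, carrier2, carrier3 may be knocked a few centimetres aside while the robot is not near it.
It also fails if it takes over 210 s, if anything falls off the work surface, if the arm or the gripper's body presses on something with over 40 N, if the wrist force passes 120 N, or if a joint passes its speed limit or range.

### The arm

A 6-joint arm with a two-finger parallel gripper is mounted at the origin on the work surface. World frame = base frame: x ahead of the robot, y to its left, z up, the work surface at z = 0. Lengths are in m, angles in rad, forces in N, time in s.
With the tool pointing down it reaches from about 0.425 to 1.125 m from the base axis. Payload 14.9 kg.
Tool frame: the origin (TCP) lies at the very end of the fingers, on their centre line; the grasp point (between the pads) lies 19 mm behind it; z points along the fingers, y is the line along which they close (so a half turn about z gives the same grasp; the last joint's range is limited). The gripper opens to 91 mm and grips with 3 to 60 N. Pads are 32 mm wide; open, the fingers measure 118 mm over their backs; the gripper's body (76 mm by 178 mm) begins 60 mm behind the grasp point.
Start: joints at [-0.033, 0.379, 1.734, -0, 1.028, -0.033], TCP at [0.7, -0, 0.214] pointing down, gripper open.
Joint ranges: [-2.77, 2.77], [-0.74, 2.19], [0, 2.66], [-1.06, 4.2], [0.31, 2.87], [-3.08, 3.08]. Speed limits (rad/s): [1.89, 1.89, 2.39, 3.14, 3.14, 3.14].

### API

Orientations are given as a rotation vector (axis times angle).
In Python, from workcell import state, camera, hand_in gives the robot as it stands.
- The arm moves only by the tool apply_moves, never from a script. Its argument "increments" is a list of rows, each a list of 7 numbers: the shift along the tool's x, y, z in mm, then the turn, a rotation vector about the tool's x, y, z in rad, then the finger opening in mm, from 0 to 91.2. In form: [[x, y, z, ax, ay, az, hand], ...]. A call has exactly 8 rows; each row is the pose to reach, as a shift and turn from the pose commanded when the call began, along the tool's axes at that moment; what a row does not reach only later rows make up. A row lasts 1/12 s, in which the tool goes at most 41.7 mm and 7.16 degrees, less where a joint would pass 70% of its speed; a pose out of reach is approached as far as the arm can. A call with a gripper value outside its range is refused whole. The fingers move at their own pace and stop on an object; "force" is the grip in N (left out, the last holds). Time passes only in rows, so rows that repeat a pose let the fingers close, or fill a call up. It gives the time, the measured TCP pose, the force, the opening and the grip force at its end, in the units of the state.
- state(): the state, without advancing time (a new reading comes with each control period).
- camera(name): name is "scene" or "side" or "wrist"; returns a dict with "image" (480x640x3 uint8, red, green, blue), "intrinsics" (3x3 intrinsics, pixels), "k1" (the pictures are not rectified: a ray, as slopes to the right and down, at radius r is drawn at 1 + k1 r^2 times it, then the intrinsics apply), "pose" (4x4, takes a point from camera to world coordinates); the wrist camera has in their place "T_tool_cam" (4x4, takes a point from camera to tool coordinates, whose origin is the TCP and whose axes are the flange's). Camera axes: x right, y down, z forward; pixel columns grow to the right and rows downward; lengths in m; the calibration is good to about 2 mm. A picture is of the moment at which its call begins: read the wrist's pose just before it. There is no depth.
- hand_in(): hands the job in; it is judged then, once.
The state is a dict: "time_s": time; "joint_pos": joint angles; "qvel": joint speeds; "tau": joint torques, N m; "position": TCP position; "orientation": TCP orientation; "wrist_force": force on the tool from outside, world axes, zero at the start; "moment": the same for the moment, N m; "grip_width": opening from 0.0 (shut) to 1.0 (fully open); "grip_force": force on a finger pad.
Only numpy, scipy, OpenCV 4.12 (cv2) and the standard library are available. Lean on these libraries where they do the work, as an engineer would, in place of code of your own. Each camera call takes 0.05 s, during which the arm holds its last target. There are 200 camera calls.

## Working session

There is one attempt and no reset: what is moved stays moved. The work goes in short steps, Python scripts to look and compute and a tool call to move; the robot and the scene stay as the last step left them, time stands still between calls to the robot, and variables do not carry over. Pictures are saved under pics/ and viewed, at most 14 in all, crops included, and the job is handed in when it is done.

Besides the shell and the picture viewer there is one more tool, called after ">>>" as a command line: name --pt "numbers of a row" for each row, then --argument value for the rest. apply_moves: Moves the arm, as the interface text tells. Its arguments: {"type":"object","properties":{"increments":{"type":"array"},"force":{"type":"number"}},"required":["increments"]}

```bash
ls; mkdir -p pics
cat > h.py <<'E'
import numpy as np, cv2
from scipy.spatial.transform import Rotation as R
from workcell import state, camera, hand_in
def T(s):
    M=np.eye(4); M[:3,:3]=R.from_rotvec(s['orientation']).as_matrix(); M[:3,3]=s['position']; return M
def grab(name,fn):
    s=state(); c=camera(name)
    P=c['pose'] if 'pose' in c else T(s)@np.array(c['T_tool_cam'])
    cv2.imwrite('pics/'+fn+'.png',c['image'][:,:,::-1])
    np.savez('pics/'+fn+'.npz',K=c['intrinsics'],k1=c['k1'],P=P)
    return c['image']
def load(fn): d=np.load('pics/'+fn+'.npz'); return d['K'],float(d['k1']),d['P']
def ray(fn,u,v):
    K,k1,P=load(fn); d=np.array([(u-K[0,2])/K[0,0],(v-K[1,2])/K[1,1]]); x=d.copy()
    for _ in range(20): x=d/(1+k1*(x@x))
    return P[:3,3],P[:3,:3]@np.array([x[0],x[1],1])
def atz(fn,u,v,z):
    o,d=ray(fn,u,v); return o+d*(z-o[2])/d[2]
def tri(*obs):
    A=np.zeros((3,3));b=np.zeros(3)
    for f,u,v in obs:
        o,d=ray(f,u,v); d=d/np.linalg.norm(d); Q=np.eye(3)-np.outer(d,d); A+=Q;b+=Q@o
    return np.linalg.solve(A,b)
def proj(fn,X):
    K,k1,P=load(fn); p=np.linalg.inv(P)@np.append(X,1); x=p[:2]/p[2]; x=x*(1+k1*(x@x)); return K[:2,:2]@x+K[:2,2]
def inc(pos,rotvec=None,M=None):
    "target TCP pose -> increment (mm, rad) from the current pose"
    t=T(state()); 
    dp=t[:3,:3].T@(np.array(pos)-t[:3,3])*1000
    dr=np.zeros(3) if rotvec is None else (R.from_matrix(t[:3,:3]).inv()*R.from_rotvec(rotvec)).as_rotvec()
    return np.round(dp,1),np.round(dr,3)
E
python3 - <<'E'
from h import *
for n in ['scene','side','wrist']: grab(n,n+'0'); K,k,P=load(n+'0'); print(n,K[0,0],k,P.round(3).tolist())
s=state();print({k:np.round(v,3) for k,v in s.items()})
E
```

```text
pics
scene 506.1165444199304 0.023578243487744465 [[0.397, 0.774, -0.494, 1.277], [0.918, -0.327, 0.226, -0.427], [0.014, -0.543, -0.84, 1.385], [0.0, 0.0, 0.0, 1.0]]
side 574.5501989992073 -0.12451261272785681 [[-0.909, -0.242, 0.339, -0.048], [-0.416, 0.484, -0.77, 1.23], [0.023, -0.841, -0.54, 1.038], [0.0, 0.0, 0.0, 1.0]]
wrist 337.0846505717576 -0.04321055340248789 [[1.0, 0.001, -0.001, 0.699], [0.001, -0.969, -0.249, 0.069], [-0.002, 0.249, -0.969, 0.386], [0.0, 0.0, 0.0, 1.0]]
{'time_s': np.float64(0.15), 'joint_pos': array([-0.033,  0.379,  1.735,  0.   ,  1.029, -0.033]), 'qvel': array([ 0.001, -0.001, -0.003,  0.001, -0.   ,  0.   ]), 'tau': array([-1.0000e-03, -7.6411e+01, -4.3466e+01,  6.5000e-02,  4.1000e-02,
       -0.0000e+00]), 'position': array([0.7  , 0.   , 0.213]), 'orientation': array([-2.221e+00, -2.221e+00,  1.000e-03]), 'wrist_force': array([-0.16 , -0.823, -0.198]), 'moment': array([-0.008,  0.05 , -0.016]), 'grip_force': np.float64(0.0), 'grip_width': np.float64(1.001)}
```

View pictures.

View pics/scene0.png

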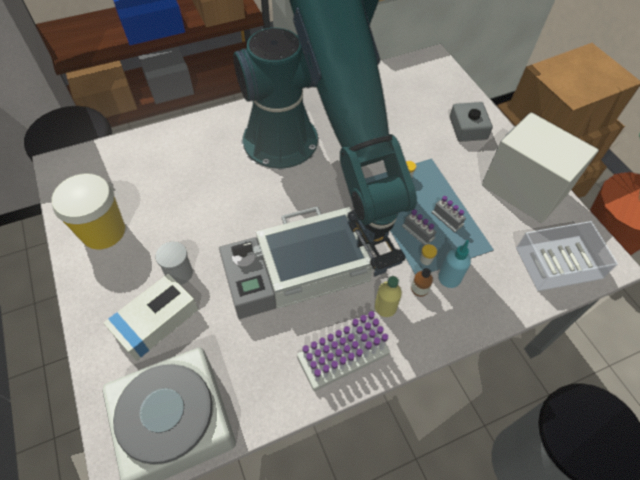

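View pics/side0.png

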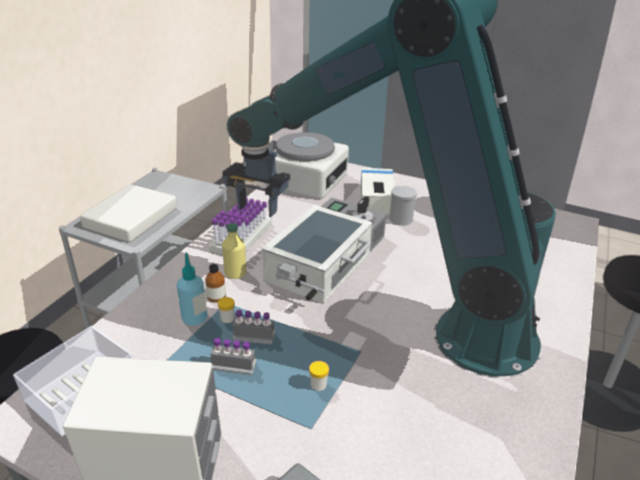

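Run:
```python
import cv2
a=cv2.imread('pics/scene0.png')[150:330,215:485];cv2.imwrite('pics/c1.png',cv2.resize(a,None,fx=2.96,fy=2.96,interpolation=cv2.INTER_CUBIC))
a=cv2.imread('pics/side0.png')[180:400,170:430];cv2.imwrite('pics/c2.png',cv2.resize(a,None,fx=2.7,fy=2.7,interpolation=cv2.INTER_CUBIC))
```

```text
(no output)
```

View pics/c1.png

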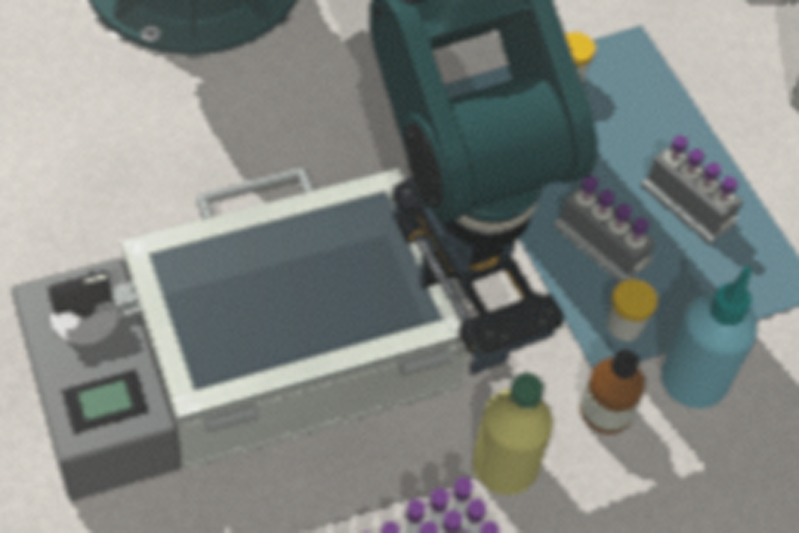

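View pics/c2.png

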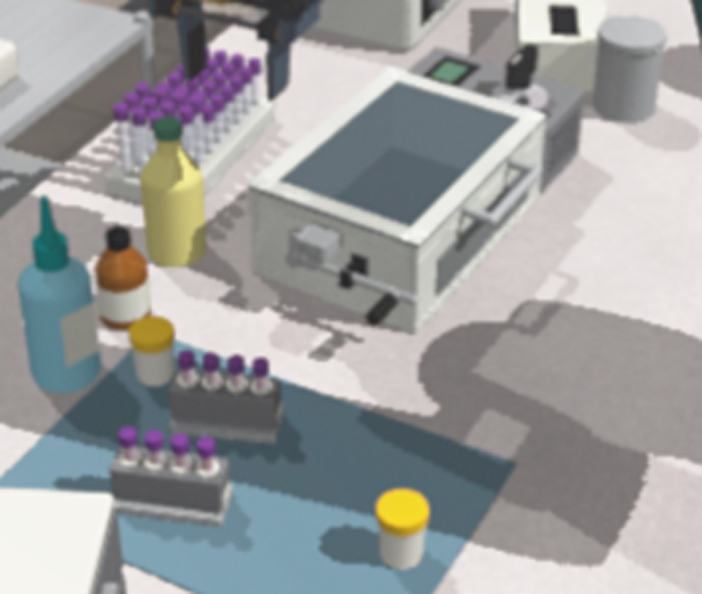

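View pics/wrist0.png

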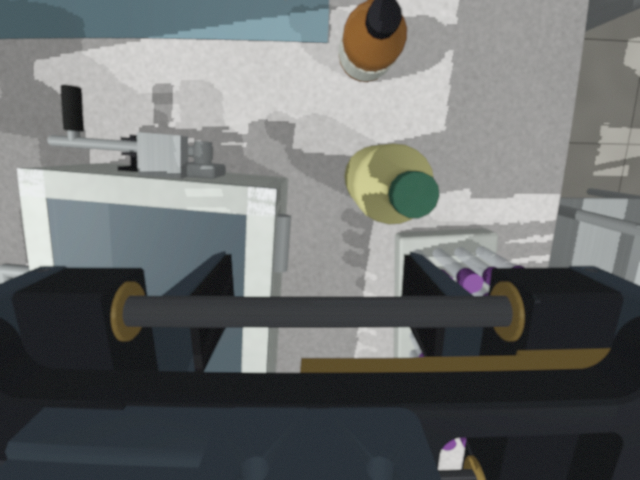

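```bash
cat >> h.py <<'E'
def S(u,v): return ('scene0',215+u/2.96,150+v/2.96)
def D(u,v): return ('side0',170+u/2.7,180+v/2.7)
E
python3 - <<'E'
from h import *
W=lambda u,v:('wrist0',u,v)
pts={'FL':[S(400,172),D(418,240),W(20,170)],'FR':[S(122,242),D(545,115)],'RL':[S(462,328),D(252,187),W(280,185)],'RR':[S(183,412),D(398,70)],
'handleL':[S(303,173),D(468,210)],'handleR':[S(200,200),D(530,170)],
'c0cap_a':[S(590,185),D(262,368)],'c0cap_b':[S(641,227),D(187,360)],'c1cap_a':[S(680,145),D(207,447)],'c1cap_b':[S(730,186),D(128,437)],'pot1':[S(580,48),D(403,508)],'pot0':[S(635,295),D(153,332)],
'prop_grip_l':[W(71,90)],'wash':[S(527,388),D(167,127)]}
for k,o in pts.items():
    if len(o)>1:
        X=tri(*o); print(k,X.round(4),[np.round(proj(f,X)-[u,v],1).tolist() for f,u,v in o])
for u,v in [(71,90),(73,132),(50,140)]: print(atz('wrist0',u,v,.065).round(3))
for k in ['FL','FR','RL','RR']: print(k,[atz(*p,.117).round(3)[:2].tolist() for p in pts[k]])
E
```

```text
FL [0.4611 0.0566 0.1194] [[-0.4, -0.4], [-0.1, -0.2], [1.9, -1.3]]
FR [ 0.4323 -0.2399  0.1157] [[0.4, 0.4], [0.5, -0.2]]
RL [0.663  0.0379 0.1129] [[2.4, 1.6], [0.5, -0.3], [-7.3, 4.6]]
RR [ 0.6323 -0.2546  0.1146] [[-1.0, -0.7], [-1.0, 0.4]]
handleL [ 0.4321 -0.0313  0.1151] [[2.7, 2.0], [3.4, -1.4]]
handleR [ 0.4099 -0.1437  0.1041] [[1.3, 1.1], [1.6, -0.7]]
c0cap_a [0.5309 0.2562 0.0757] [[0.1, 0.1], [0.2, -0.0]]
c0cap_b [0.6004 0.2785 0.0762] [[0.1, 0.0], [0.1, -0.0]]
c1cap_a [0.5218 0.3737 0.0765] [[0.0, 0.0], [0.0, -0.0]]
c1cap_b [0.5915 0.3944 0.0769] [[0.1, 0.0], [0.1, -0.0]]
pot1 [0.3417 0.3503 0.059 ] [[-0.4, -0.3], [-0.7, 0.2]]
pot0 [0.6644 0.2388 0.0585] [[0.4, 0.2], [0.4, -0.1]]
wash [0.7625 0.043  0.1632] [[0.6, 0.3], [0.6, -0.1]]
[0.474 0.124 0.065]
[0.47  0.087 0.065]
[0.446 0.08  0.065]
FL [[0.461, 0.058], [0.462, 0.054], [0.457, 0.055]]
FR [[0.431, -0.241], [0.433, -0.236]]
RL [[0.657, 0.032], [0.66, 0.045], [0.669, 0.042]]
RR [[0.637, -0.253], [0.629, -0.254]]
```

>>> apply_moves --pt "-30 -15 -25 0 0 0 91" --pt "-60 -30 -50 0 0 0.02 91" --pt "-90 -50 -56 0 0 0.04 91" --pt "-120 -70 -56 0 0 0.05 91" --pt "-150 -90 -56 0 0 0.06 91" --pt "-180 -110 -56 0 0 0.07 91" --pt "-200 -120 -56 0 0 0.09 91" --pt "-200 -120 -56 0 0 0.097 91"

```text
time_s: 0.82
position: [0.5781, -0.203, 0.2699]
orientation: [-2.331, -2.107, 0.001]
wrist_force: [1.0, 1.2, -1.4]
grip_width: 1.001
grip_force: 0.0
```

>>> apply_moves --pt "-30 -20 0 0 0 0 91" --pt "-60 -40 0 0 0 0 91" --pt "-90 -60 0 0 0 0 91" --pt "-120 -80 0 0 0 0 91" --pt "-150 -90 0 0 0 0 91" --pt "-160 -90 0 0 0 0 91" --pt "-160 -90 0 0 0 0 91" --pt "-160 -90 0 0 0 0 91"

```text
time_s: 1.48
position: [0.4752, -0.3503, 0.2697]
orientation: [-2.327, -2.11, -0.0]
wrist_force: [-0.1, 0.4, 0.1]
grip_width: 0.994
grip_force: 0.0
```

Run:
```python
from h import *
s=state(); print(s['time_s'],np.round(s['position'],3),np.round(s['orientation'],3),np.round(s['joint_pos'],2))
grab('wrist','w1'); grab('scene','scene1'); grab('side','side1')
```

```text
1.4833 [ 0.475 -0.35   0.27 ] [-2.327 -2.11  -0.   ] [-0.67  0.14  1.92  0.    1.07 -0.58]
```

View pics/w1.png

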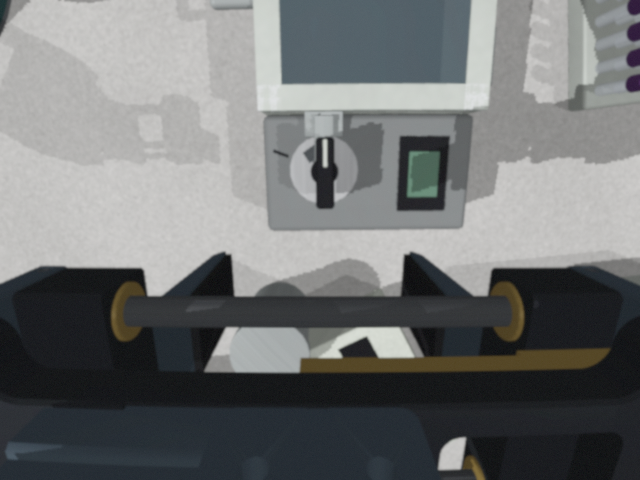

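Run:
```python
from h import *
for n,u,v,z in [('wing top',325,138,.156),('wing bot',325,208,.156),('hoodFR',258,111,.117),('hoodRR',489,108,.117),('conA',265,116,.095),('conB',472,116,.095),('conC',268,229,.095),('conD',465,229,.095)]: print(n,atz('w1',u,v,z).round(4))
```

```text
wing top [ 0.4886 -0.2727  0.156 ]
wing bot [ 0.4833 -0.3304  0.156 ]
hoodFR [ 0.4308 -0.2416  0.117 ]
hoodRR [ 0.6427 -0.2585  0.117 ]
conA [ 0.4336 -0.2443  0.095 ]
conB [ 0.6367 -0.2631  0.095 ]
conC [ 0.4216 -0.3574  0.095 ]
conD [ 0.6302 -0.3777  0.095 ]
```

>>> apply_moves --pt "20 3 10 0 0 0 60" --pt "40 6 30 0 0 0 50" --pt "49 6 60 0 0 0 50" --pt "49 6 90 0 0 0 50" --pt "49 6 115 0 0 0 50" --pt "49 6 135 0 0 0 50" --pt "49 6 146 0 0 0 50" --pt "49 6 146 0 0 0 50"

```text
time_s: 2.3
position: [0.485, -0.3009, 0.1218]
orientation: [-2.323, -2.11, 0.001]
wrist_force: [0.4, 0.2, -0.8]
grip_width: 0.55
grip_force: 0.0
```

>>> apply_moves --pt "0 0 0 0 0 0 10" --pt "0 0 0 0 0 0 10" --pt "0 0 0 0 0 0 10" --pt "0 0 0 0 0 0 10" --pt "0 0 0 0 0 0 10" --pt "0 0 0 0 0 0 10" --pt "0 0 0 0 0 0 10" --pt "0 0 0 0 0 0 10" --force 35

```text
time_s: 2.97
position: [0.4862, -0.3027, 0.1246]
orientation: [2.326, 2.11, 0.001]
wrist_force: [0.4, 0.3, 6.5]
grip_width: 0.17
grip_force: 35.0
```

>>> apply_moves --pt "0 0 -2 0 0 0 10" --pt "0 0 -4 0 0 0 10" --pt "0 0 -6 0 0 0 10" --pt "0 0 -8 0 0 0 10" --pt "0 0 -10 0 0 0 10" --pt "0 0 -12 0 0 0 10" --pt "0 0 -12.5 0 0 0 10" --pt "0 0 -12.5 0 0 0 10"

```text
time_s: 3.63
position: [0.486, -0.3026, 0.1364]
orientation: [2.326, 2.11, 0.001]
wrist_force: [5.7, -3.0, -9.2]
grip_width: 0.173
grip_force: 35.0
```

>>> apply_moves --pt "0 0 0 0 0 -0.05 10" --pt "0 0 0 0 0 -0.13 10" --pt "0 0 0 0 0 -0.23 10" --pt "0 0 0 0 0 -0.33 10" --pt "0 0 0 0 0 -0.43 10" --pt "0 0 0 0 0 -0.53 10" --pt "0 0 0 0 0 -0.62 10" --pt "0 0 0 0 0 -0.62 10"

```text
time_s: 4.3
position: [0.4869, -0.3024, 0.1365]
orientation: [1.563, 2.722, 0.001]
wrist_force: [12.1, 0.8, -9.4]
grip_width: 0.176
grip_force: 35.0
```

>>> apply_moves --pt "0 0 0 0 0 -0.08 10" --pt "0 0 0 0 0 -0.18 10" --pt "0 0 0 0 0 -0.28 10" --pt "0 0 0 0 0 -0.38 10" --pt "0 0 0 0 0 -0.48 10" --pt "0 0 0 0 0 -0.57 10" --pt "0 0 0 0 0 -0.58 10" --pt "0 0 0 0 0 -0.58 10"

```text
time_s: 4.97
position: [0.4874, -0.3019, 0.1365]
orientation: [0.727, 3.053, 0.002]
wrist_force: [17.3, 6.8, -9.6]
grip_width: 0.174
grip_force: 35.0
```

>>> apply_moves --pt "0 0 2 0 0 0 10" --pt "0 0 4 0 0 0 10" --pt "0 0 6 0 0 0 10" --pt "0 0 8 0 0 0 10" --pt "0 0 10 0 0 0 10" --pt "0 0 12 0 0 0 10" --pt "0 0 12 0 0 0 10" --pt "0 0 12 0 0 0 10"

```text
time_s: 5.63
position: [0.4874, -0.3019, 0.1247]
orientation: [0.729, 3.052, 0.002]
wrist_force: [15.9, 8.2, -4.9]
grip_width: 0.172
grip_force: 35.0
```

>>> apply_moves --pt "0 0 0 0 0 0 50" --pt "0 0 0 0 0 0 50" --pt "0 0 0 0 0 0 50" --pt "0 0 -20 0 0 0 50" --pt "0 0 -50 0 0 0 50" --pt "0 0 -80 0 0 0.1 40" --pt "0 0 -110 0 0 0.2 32" --pt "0 0 -130 0 0 0.3 32"

```text
time_s: 6.3
position: [0.4858, -0.3027, 0.2572]
orientation: [1.183, 2.908, -0.001]
wrist_force: [0.3, 0.1, 0.8]
grip_width: 0.364
grip_force: 0.0
```

>>> apply_moves --pt "0 0 0 0 0 0.12 32" --pt "0 0 0 0 0 0.24 32" --pt "0 0 0 0 0 0.36 32" --pt "0 0 0 0 0 0.48 32" --pt "0 0 0 0 0 0.6 32" --pt "0 0 0 0 0 0.72 32" --pt "0 0 0 0 0 0.84 32" --pt "0 0 0 0 0 0.9 32"

```text
time_s: 6.97
position: [0.4853, -0.3023, 0.2543]
orientation: [-2.334, -2.103, 0.001]
wrist_force: [0.5, -0.4, 0.5]
grip_width: 0.353
grip_force: 0.0
```

```bash
cat >> h.py <<'E'
C0=np.array([.550,-.1015]); YAW=-.095
def mw(x,y,z):  # mixer mm -> world m
    c,s=np.cos(YAW),np.sin(YAW); return np.array([C0[0]+(c*x-s*y)/1000,C0[1]+(s*x+c*y)/1000,z/1000])
def wm(p):
    c,s=np.cos(YAW),np.sin(YAW); d=(np.array(p[:2])-C0)*1000; return np.array([c*d[0]+s*d[1],-s*d[0]+c*d[1],p[2]*1000])
def pose():
    t=T(state()); M=R.from_euler('z',-YAW).as_matrix()@t[:3,:3]
    print('t',round(state()['time_s'],2),'TCP mixer mm',wm(t[:3,3]).round(1),'axes in mixer (cols x,y,z)\n',M.round(3),'\nq',np.round(state()['joint_pos'],2))
E
python3 - <<'E'
from h import *
pose(); grab('wrist','w2')
E
```

```text
t 6.97 TCP mixer mm [ -45.4 -206.1  254.3] axes in mixer (cols x,y,z)
 [[ 0.009  1.    -0.001]
 [ 1.    -0.009  0.   ]
 [ 0.    -0.001 -1.   ]] 
q [-0.6   0.13  1.97 -0.    1.04 -0.49]
```

View pics/w2.png

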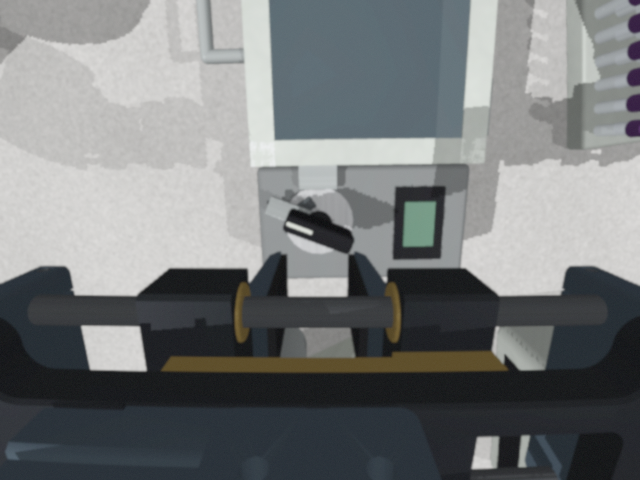

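Run:
```python
from h import *
for u,v in [(206,25),(207,45),(241,56)]: print(wm(atz('w2',u,v,.105)).round(1))
print(wm(atz('wrist0',71,90,.065)).round(1),wm(atz('wrist0',73,132,.065)).round(1))
```

```text
[-140.8  -30.1  105. ]
[-141.1  -46.2  105. ]
[-111.7  -55.8  105. ]
[-96.8 217.4  65. ] [-97.1 180.2  65. ]
```

>>> apply_moves --pt "25 -12 0 0.02 0 0 30" --pt "55 -25 0 0.05 0 0 30" --pt "85 -40 0 0.08 0 0 30" --pt "115 -55 0 0.1 0 0 30" --pt "145 -70 0 0.13 0 0 30" --pt "175 -85 0 0.15 0 0 30" --pt "200 -95 30 0.15 0 0 30" --pt "206 -95 60 0.15 0 0 30"

```text
time_s: 7.68
position: [0.4104, -0.0858, 0.1948]
orientation: [-2.24, -2.039, 0.151]
wrist_force: [-0.0, -0.7, -0.9]
grip_width: 0.33
grip_force: 0.0
```

Run:
```python
from h import *
pose()
```

```text
t 7.68 TCP mixer mm [-140.5    2.4  194.8] axes in mixer (cols x,y,z)
 [[-0.001  0.989 -0.147]
 [ 1.     0.001 -0.   ]
 [ 0.    -0.147 -0.989]] 
q [-0.25  0.02  2.22 -0.03  1.05 -0.14]
```

>>> apply_moves --pt "-1 1 18 0 0 0 30" --pt "-2 3 36 0 0 0 30" --pt "-2 6 56 0 0 0 30" --pt "-2 8 76 0 0 0 30" --pt "-2 11 92 0 0 0 30" --pt "-2 13 106 0 0 0 30" --pt "-2 13 106 0 0 0 30" --pt "-2 13 106 0 0 0 30"

```text
time_s: 8.35
position: [0.4074, -0.0898, 0.0875]
orientation: [-2.239, -2.034, 0.154]
wrist_force: [0.4, 0.1, 0.0]
grip_width: 0.331
grip_force: 0.0
```

>>> apply_moves --pt "0 0 0 0 0 0 5" --pt "0 0 0 0 0 0 5" --pt "0 0 0 0 0 0 5" --pt "0 0 0 0 0 0 5" --pt "0 0 0 0 0 0 5" --pt "0 0 0 0 0 0 5" --pt "0 0 0 0 0 0 5" --pt "0 0 0 0 0 0 5" --force 20

```text
time_s: 9.02
position: [0.4071, -0.0898, 0.0884]
orientation: [-2.24, -2.034, 0.155]
wrist_force: [-8.7, -0.0, 12.4]
grip_width: 0.129
grip_force: 20.0
```

```bash
cat >> h.py <<'E'
def arc(a0,a1,n,tilt,off=(-140,105),hinge=(105,95)):
    "hood arc increments in tool axes (tool x = mixer y), tilt about tool x fixed"
    v=np.array(off)-hinge; st=np.sin(tilt); ct=np.cos(tilt)
    ey=np.array([ct,-st]); ez=np.array([-st,-ct]); r=lambda a:np.array([np.cos(a)*v[0]+np.sin(a)*v[1],-np.sin(a)*v[0]+np.cos(a)*v[1]])
    for a in np.linspace(a0,a1,n+1)[1:]:
        d=r(a)-r(a0); print(round(a,3),'ty %.1f tz %.1f'%(d@ey,d@ez))
E
python3 - <<'E'
from h import *
pose(); arc(0,1.65,32,.148)
E
```

```text
t 9.02 TCP mixer mm [-143.4   -1.9   88.4] axes in mixer (cols x,y,z)
 [[ 0.001  0.988 -0.151]
 [ 1.    -0.001  0.   ]
 [-0.    -0.151 -0.988]] 
q [-0.26  0.22  2.26 -0.03  0.81 -0.14]
0.052 ty -1.0 tz -12.6
0.103 ty -1.4 tz -25.2
0.155 ty -1.1 tz -37.9
0.206 ty -0.2 tz -50.5
0.258 ty 1.4 tz -63.0
0.309 ty 3.6 tz -75.5
0.361 ty 6.4 tz -87.8
0.412 ty 9.9 tz -99.9
0.464 ty 14.0 tz -111.9
0.516 ty 18.8 tz -123.6
0.567 ty 24.1 tz -135.1
0.619 ty 30.0 tz -146.3
0.67 ty 36.5 tz -157.1
0.722 ty 43.5 tz -167.6
0.773 ty 51.0 tz -177.8
0.825 ty 59.1 tz -187.5
0.877 ty 67.7 tz -196.8
0.928 ty 76.7 tz -205.7
0.98 ty 86.1 tz -214.0
1.031 ty 96.0 tz -221.9
1.083 ty 106.3 tz -229.3
1.134 ty 117.0 tz -236.1
1.186 ty 128.0 tz -242.3
1.237 ty 139.2 tz -248.0
1.289 ty 150.8 tz -253.1
1.341 ty 162.6 tz -257.6
1.392 ty 174.7 tz -261.5
1.444 ty 186.9 tz -264.7
1.495 ty 199.2 tz -267.4
1.547 ty 211.7 tz -269.3
1.598 ty 224.3 tz -270.7
1.65 ty 236.9 tz -271.3
```

>>> apply_moves --pt "0 -1 -12.6 0 0 0 5" --pt "0 -1.4 -25 0 0 0 5" --pt "0 -1.1 -38 0 0 0 5" --pt "0 0 -50.5 0 0 0 5" --pt "0 1.4 -63 0 0 0 5" --pt "0 3.6 -75.5 0 0 0 5" --pt "0 6.4 -88 0 0 0 5" --pt "0 10 -100 0 0 0 5"

```text
time_s: 9.68
position: [0.4306, -0.0919, 0.1855]
orientation: [-2.238, -2.032, 0.157]
wrist_force: [-11.0, -0.1, 0.3]
grip_width: 0.125
grip_force: 20.0
```

>>> apply_moves --pt "0 4 -12 0 0 0 5" --pt "0 9 -24 0 0 0 5" --pt "0 14 -35 0 0 0 5" --pt "0 20 -46.5 0 0 0 5" --pt "0 26.5 -57 0 0 0 5" --pt "0 33.5 -68 0 0 0 5" --pt "0 41 -78 0 0 0 5" --pt "0 49 -87.5 0 0 0 5"

```text
time_s: 10.35
position: [0.4901, -0.0972, 0.2658]
orientation: [-2.235, -2.028, 0.161]
wrist_force: [-34.5, 8.1, 32.9]
grip_width: 0.144
grip_force: 20.0
```

>>> apply_moves --pt "0 8.5 -9 0 0 0 5" --pt "0 17.5 -18 0 0 0 5" --pt "0 27 -26.5 0 0 0 5" --pt "0 37 -34.5 0 0 0 5" --pt "0 47 -42 0 0 0 5" --pt "0 58 -48.5 0 0 0 5" --pt "0 69 -55 0 0 0 5" --pt "0 80 -60.5 0 0 0 5"

```text
time_s: 11.02
position: [0.5819, -0.106, 0.3143]
orientation: [-2.241, -2.034, 0.151]
wrist_force: [-4.7, 7.2, 8.2]
grip_width: 0.129
grip_force: 20.0
```

>>> apply_moves --pt "0 11.5 -5 0 0 0 5" --pt "0 23.5 -9.5 0 0 0 5" --pt "0 35.5 -13.5 0 0 0 5" --pt "0 47.5 -16.5 0 0 0 5" --pt "0 60 -19.5 0 0 0 5" --pt "0 72.5 -21.5 0 0 0 5" --pt "0 85 -22.5 0 0 0 5" --pt "0 97.5 -23 0 0 0 5"

```text
time_s: 11.68
position: [0.6814, -0.1157, 0.3214]
orientation: [-2.241, -2.035, 0.151]
wrist_force: [-1.9, 4.1, 3.5]
grip_width: 0.128
grip_force: 20.0
```

Run:
```python
from h import *
pose()
```

```text
t 11.68 TCP mixer mm [132.2  -1.7 321.4] axes in mixer (cols x,y,z)
 [[ 0.001  0.989 -0.149]
 [ 1.    -0.001  0.001]
 [ 0.001 -0.149 -0.989]] 
q [-0.2   0.33  1.6  -0.01  1.36 -0.1 ]
```

>>> apply_moves --pt "0 0 0 0 0 0 35" --pt "0 0 0 0 0 0 35" --pt "0 0 0 0 0 0 35" --pt "0 0 -20 0 0 0 35" --pt "0 0 -40 0 0 0 35" --pt "0 0 -60 0 0 0 35" --pt "0 0 -80 0 0 0 35" --pt "0 0 -80 0 0 0 35"

```text
time_s: 12.35
position: [0.6936, -0.1179, 0.4041]
orientation: [-2.245, -2.037, 0.148]
wrist_force: [0.7, -0.1, 1.2]
grip_width: 0.383
grip_force: 0.0
```

```bash
cat >> h.py <<'E'
def mrot(tx,ty): # tool orientation (world rotvec): base tool x=mixer y,y=mixer x,z=down; then tilt about its own y by ty then x by tx
    B=np.array([[0,1,0],[1,0,0],[0,0,-1.]])
    return (R.from_euler('z',YAW)*R.from_matrix(B)*R.from_rotvec([0,ty,0])*R.from_rotvec([tx,0,0])).as_rotvec()
E
python3 - <<'E'
from h import *
pose(); grab('side','side2'); grab('scene','scene2')
print(inc(mw(-95,250,230),mrot(0,-.52)))
import cv2
a=cv2.imread('pics/side2.png')[150:400,150:470];a=cv2.resize(a,None,fx=1.25,fy=1.25*1)
b=cv2.imread('pics/scene2.png')[130:330,210:500];b=cv2.resize(b,(400,276))
cv2.imwrite('pics/m2.png',np.hstack([cv2.resize(a,(400,312)),np.vstack([b,np.zeros((36,400,3),np.uint8)])]))
E
```

```text
t 12.35 TCP mixer mm [144.5  -2.7 404.1] axes in mixer (cols x,y,z)
 [[ 0.002  0.99  -0.144]
 [ 1.    -0.002 -0.   ]
 [-0.001 -0.144 -0.99 ]] 
q [-0.2   0.3   1.5  -0.01  1.49 -0.1 ]
(array([ 252.1, -211. ,  203.6]), array([-0.146, -0.519,  0.037]))
```

View pics/m2.png

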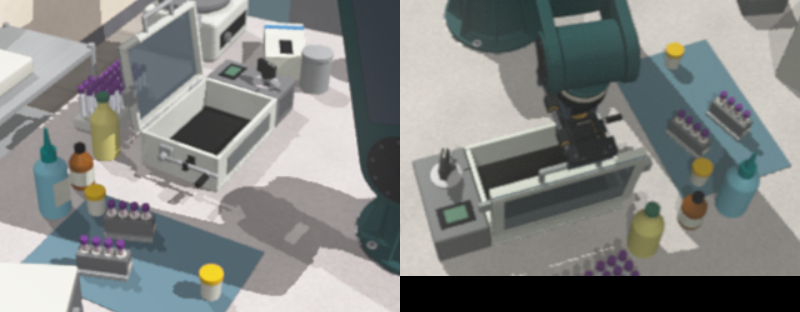

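>>> apply_moves --pt "5 -30 5 0 0 0 35" --pt "20 -60 15 -0.02 -0.05 0 35" --pt "45 -85 35 -0.04 -0.11 0.01 35" --pt "70 -105 55 -0.06 -0.16 0.01 35" --pt "95 -120 75 -0.08 -0.21 0.02 35" --pt "120 -130 90 -0.1 -0.27 0.02 35" --pt "140 -140 105 -0.12 -0.32 0.03 35" --pt "150 -145 110 -0.13 -0.36 0.03 35"

```text
time_s: 13.12
position: [0.5452, 0.0488, 0.3094]
orientation: [2.136, 1.936, -0.413]
wrist_force: [-0.2, -1.3, 0.3]
grip_width: 0.381
grip_force: 0.0
```

Run:
```python
from h import *
pose();print(inc(mw(-95,247,133),mrot(0,-.52)))
```

```text
t 13.12 TCP mixer mm [-19.  149.2 309.4] axes in mixer (cols x,y,z)
 [[-0.001  1.    -0.02 ]
 [ 0.934 -0.007 -0.356]
 [-0.356 -0.019 -0.934]] 
q [ 0.21  0.1   1.93 -0.36  1.26  0.44]
(array([154.3, -73.2, 131.5]), array([-0.02 , -0.156,  0.002]))
```

>>> apply_moves --pt "25 -15 5 0 -0.03 0 35" --pt "55 -30 15 -0.01 -0.06 0 35" --pt "85 -50 35 -0.01 -0.09 0 35" --pt "110 -65 60 -0.02 -0.12 0 35" --pt "130 -73 85 -0.02 -0.15 0 35" --pt "145 -73 110 -0.02 -0.156 0 35" --pt "154 -73 131 -0.02 -0.156 0 35" --pt "154 -73 131 -0.02 -0.156 0 35"

```text
time_s: 13.78
position: [0.4793, 0.1512, 0.1322]
orientation: [2.027, 1.849, -0.546]
wrist_force: [-0.7, -1.2, -0.8]
grip_width: 0.388
grip_force: 0.0
```

Run:
```python
from h import *
pose(); grab('wrist','w3')
```

```text
t 13.78 TCP mixer mm [-94.4 244.9 132.2] axes in mixer (cols x,y,z)
 [[-0.004  1.    -0.004]
 [ 0.867  0.001 -0.498]
 [-0.498 -0.006 -0.867]] 
q [ 0.48  0.35  2.04 -0.48  1.11  0.87]
```

View pics/w3.png

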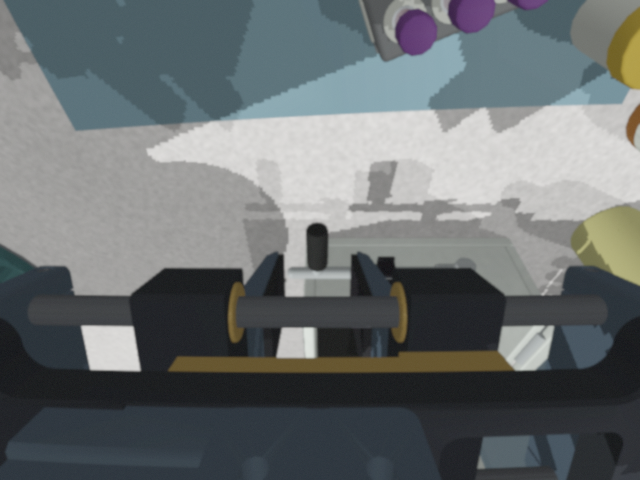

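Run:
```python
from h import *
for v in (230,248,268): print(wm(atz('w3',317,v,.065)).round(1))
print(tri(('w3',317,230),('wrist0',71,88)).round(3), wm(tri(('w3',317,230),('wrist0',71,88))))
for y in(-95,):print(inc(mw(-95,200,50),mrot(0,-.52)))
```

```text
[-95.3 218.5  65. ]
[-95.2 199.2  65. ]
[-95.2 175.1  65. ]
[0.476 0.126 0.066] [-95.53080993 219.21227427  66.09739415]
(array([ 2.9, -1.6, 95.9]), array([-0.003, -0.   ,  0.003]))
```

>>> apply_moves --pt "2 -1 20 0 0 0 35" --pt "3 -1 40 0 0 0 35" --pt "3 -1 60 0 0 0 35" --pt "3 -1 80 0 0 0 35" --pt "3 -1 96 0 0 0 35" --pt "3 -1 96 0 0 0 35" --pt "3 -1 96 0 0 0 5" --pt "3 -1 96 0 0 0 5" --force 15

```text
time_s: 14.5
position: [0.4785, 0.1082, 0.0532]
orientation: [2.03, 1.845, -0.534]
wrist_force: [-2.0, -0.3, 0.4]
grip_width: 0.264
grip_force: 1.8
```

>>> apply_moves --pt "0 0 0 0 0 0 5" --pt "0 0 0 0 0 0 5" --pt "0 0 0 0 0 0 5" --pt "0 0 0 0 0 0 5" --pt "0 0 0 0 0 0 5" --pt "0 0 0 0 0 0 5" --pt "0 0 0 0 0 0 5" --pt "0 0 0 0 0 0 5"

```text
time_s: 15.17
position: [0.4748, 0.1081, 0.0526]
orientation: [2.032, 1.845, -0.542]
wrist_force: [-23.6, 9.5, 12.3]
grip_width: 0.179
grip_force: 15.0
```

Run:
```python
from h import *
pose()
for n in range(3):
  for k in range(1,9):
    f=lambda i:np.array([1-np.cos(i),np.sin(i)])*122
    d=f((8*n+k)*1.92/24)-f(8*n*1.92/24); print(round((8*n+k)*1.92/24,2),np.round([-.498*d[1],d[0],-.867*d[1]],1).tolist())
```

```text
t 15.17 TCP mixer mm [-94.8 201.5  52.6] axes in mixer (cols x,y,z)
 [[ 0.001  1.    -0.004]
 [ 0.869 -0.003 -0.495]
 [-0.495 -0.003 -0.869]] 
q [ 0.41  0.46  2.1  -0.56  0.94  0.93]
0.08 [-4.9, 0.4, -8.5]
0.16 [-9.7, 1.6, -16.9]
0.24 [-14.4, 3.5, -25.1]
0.32 [-19.1, 6.2, -33.3]
0.4 [-23.7, 9.6, -41.2]
0.48 [-28.1, 13.8, -48.8]
0.56 [-32.3, 18.6, -56.2]
0.64 [-36.3, 24.1, -63.2]
0.72 [-3.8, 6.1, -6.6]
0.8 [-7.3, 12.9, -12.7]
0.88 [-10.5, 20.1, -18.4]
0.96 [-13.5, 27.9, -23.5]
1.04 [-16.1, 36.1, -28.1]
1.12 [-18.4, 44.7, -32.0]
1.2 [-20.3, 53.6, -35.4]
1.28 [-21.9, 62.9, -38.2]
1.36 [-1.2, 9.5, -2.1]
1.44 [-2.0, 19.1, -3.5]
1.52 [-2.5, 28.8, -4.3]
1.6 [-2.5, 38.5, -4.4]
1.68 [-2.2, 48.3, -3.8]
1.76 [-1.5, 57.9, -2.6]
1.84 [-0.4, 67.4, -0.6]
1.92 [1.1, 76.7, 1.9]
```

>>> apply_moves --pt "-5 -1 -8.5 0 0 0 5" --pt "-10 -1 -17 0 0 0 5" --pt "-14.5 1 -25 0 0 0 5" --pt "-19 4 -33 0 0 0 5" --pt "-24 7.5 -41 0 0 0 5" --pt "-28 11.5 -49 0 0 0 5" --pt "-32 16.5 -56 0 0 0 5" --pt "-36 22 -63 0 0 0 5"

```text
time_s: 15.83
position: [0.4963, 0.1059, 0.1255]
orientation: [2.034, 1.845, -0.543]
wrist_force: [-21.2, 3.4, 12.3]
grip_width: 0.182
grip_force: 15.4
```

>>> apply_moves --pt "-4 6 -6.5 0 0 0 5" --pt "-7 13 -12.5 0 0 0 5" --pt "-10.5 20 -18.5 0 0 0 5" --pt "-13.5 28 -23.5 0 0 0 5" --pt "-16 36 -28 0 0 0 5" --pt "-18.5 44.5 -32 0 0 0 5" --pt "-20.5 53.5 -35.5 0 0 0 5" --pt "-22 63 -38 0 0 0 5"

```text
time_s: 16.5
position: [0.5632, 0.0996, 0.1694]
orientation: [2.03, 1.846, -0.534]
wrist_force: [-1.9, 4.9, 2.4]
grip_width: 0.188
grip_force: 15.0
```

>>> apply_moves --pt "-1 9.5 -2 0 0 0 5" --pt "-2 19 -3.5 0 0 0 5" --pt "-2.5 29 -4.3 0 0 0 5" --pt "-2.5 38.5 -4.3 0 0 0 5" --pt "-2 48 -3.8 0 0 0 5" --pt "-1.5 57 -2.6 0 0 0 5" --pt "-0.5 66 -0.6 0 0 0 5" --pt "0.5 72 1 0 0 0 5"

```text
time_s: 17.17
position: [0.6347, 0.0922, 0.1667]
orientation: [2.03, 1.846, -0.536]
wrist_force: [-0.6, 2.6, 2.0]
grip_width: 0.181
grip_force: 15.0
```

Run:
```python
from h import *
pose()
```

```text
t 17.17 TCP mixer mm [ 65.9 200.9 166.7] axes in mixer (cols x,y,z)
 [[ 0.     1.     0.001]
 [ 0.869  0.    -0.494]
 [-0.494  0.001 -0.869]] 
q [ 0.3   0.45  1.8  -0.52  1.16  0.67]
```

>>> apply_moves --pt "0 0 0 0 0 0 40" --pt "0 0 0 0 0 0 40" --pt "0 0 0 0 0 0 40" --pt "0 0 -20 0 0 0 40" --pt "0 0 -50 0 0 0 40" --pt "0 0 -90 0 0 0 40" --pt "0 0 -130 0 0 0 40" --pt "0 0 -150 0 0 0 40"

```text
time_s: 17.83
position: [0.6414, 0.1682, 0.3021]
orientation: [2.03, 1.845, -0.53]
wrist_force: [-0.1, 0.6, 0.5]
grip_width: 0.438
grip_force: 0.0
```

Run:
```python
from h import *
pose(); print(inc(mw(70,200,410),mrot(.15,-.15))); print(inc(mw(158,0,405),mrot(.15,0))); grab('side','side3')
a=cv2.imread('pics/side3.png')[140:340,200:420];cv2.imwrite('pics/m3.png',cv2.resize(a,None,fx=2.7,fy=2.7,interpolation=cv2.INTER_CUBIC))
```

```text
t 17.83 TCP mixer mm [ 65.4 277.2 302.1] axes in mixer (cols x,y,z)
 [[ 0.001  1.     0.004]
 [ 0.87   0.001 -0.493]
 [-0.493  0.004 -0.87 ]] 
q [ 0.4   0.36  1.66 -0.46  1.4   0.64]
(array([-120.3,    5. ,  -55.9]), array([ 0.153,  0.364, -0.028]))
(array([-291.8,   92.8,   47.4]), array([ 0.151,  0.514, -0.039]))
```

View pics/m3.png

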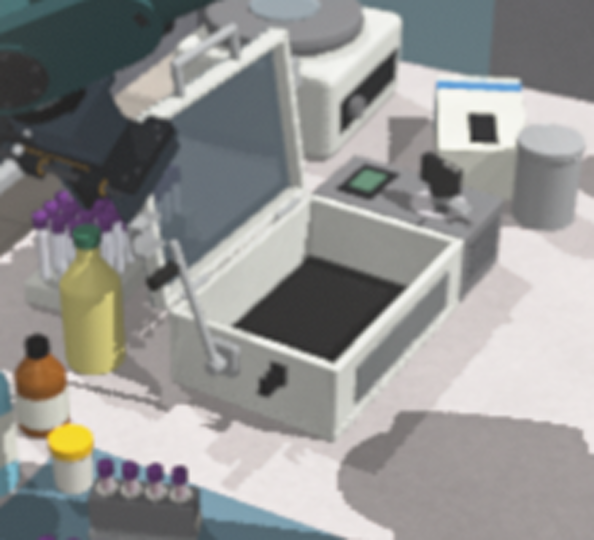

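>>> apply_moves --pt "-15 0 -35 0.03 0.06 0 40" --pt "-40 2 -58 0.06 0.12 -0.01 40" --pt "-70 4 -60 0.09 0.2 -0.01 35" --pt "-95 5 -58 0.12 0.28 -0.02 35" --pt "-125 10 -56 0.15 0.36 -0.03 35" --pt "-155 25 -40 0.15 0.41 -0.03 35" --pt "-185 40 -22 0.15 0.46 -0.03 35" --pt "-215 55 -4 0.15 0.51 -0.04 35"

```text
time_s: 18.55
position: [0.6776, -0.0249, 0.4079]
orientation: [-2.24, -2.038, 0.159]
wrist_force: [0.6, 0.5, -0.8]
grip_width: 0.382
grip_force: 0.0
```

Run:
```python
from h import *
pose(); print(inc(mw(157,0,390),mrot(.15,0))); print(inc(mw(147,0,319),mrot(.15,0)))
```

```text
t 18.55 TCP mixer mm [119.8  88.4 407.9] axes in mixer (cols x,y,z)
 [[-0.001  0.989 -0.151]
 [ 1.     0.    -0.004]
 [-0.004 -0.151 -0.989]] 
q [-0.07  0.26  1.54 -0.    1.49  0.02]
(array([-88.4,  39.5,  12.4]), array([-0.001,  0.004,  0.   ]))
(array([-88.1,  40.3,  84.1]), array([-0.001,  0.004,  0.   ]))
```

>>> apply_moves --pt "-30 13 3 0 0 0 35" --pt "-60 26 6 0 0 0 35" --pt "-88 40 10 0 0 0 35" --pt "-88 40 30 0 0 0 35" --pt "-88 40 50 0 0 0 35" --pt "-88 40 70 0 0 0 35" --pt "-88 40 84 0 0 0 35" --pt "-88 40 84 0 0 0 35"

```text
time_s: 19.22
position: [0.6943, -0.1135, 0.3154]
orientation: [-2.237, -2.035, 0.167]
wrist_force: [-0.6, 0.5, 0.9]
grip_width: 0.385
grip_force: 0.0
```

>>> apply_moves --pt "0 0 0 0 0 0 5" --pt "0 0 0 0 0 0 5" --pt "0 0 0 0 0 0 5" --pt "0 0 0 0 0 0 5" --pt "0 0 0 0 0 0 5" --pt "0 0 0 0 0 0 5" --pt "0 0 0 0 0 0 5" --pt "0 0 0 0 0 0 5" --force 20

```text
time_s: 19.88
position: [0.6968, -0.1137, 0.32]
orientation: [-2.241, -2.039, 0.161]
wrist_force: [2.6, 0.2, 5.7]
grip_width: 0.125
grip_force: 20.0
```

Run:
```python
from h import *
pose(); arc(1.715,1.345,16,.15)
```

```text
t 19.88 TCP mixer mm [147.3   1.7 320. ] axes in mixer (cols x,y,z)
 [[-0.001  0.989 -0.15 ]
 [ 1.     0.    -0.006]
 [-0.006 -0.15  -0.989]] 
q [-0.19  0.36  1.57 -0.02  1.37 -0.09]
1.692 ty -5.7 tz -0.1
1.669 ty -11.3 tz -0.1
1.646 ty -17.0 tz -0.0
1.622 ty -22.7 tz 0.3
1.599 ty -28.3 tz 0.6
1.576 ty -34.0 tz 1.2
1.553 ty -39.6 tz 1.8
1.53 ty -45.2 tz 2.6
1.507 ty -50.8 tz 3.5
1.484 ty -56.4 tz 4.6
1.461 ty -61.9 tz 5.7
1.438 ty -67.5 tz 7.0
1.414 ty -72.9 tz 8.4
1.391 ty -78.4 tz 10.0
1.368 ty -83.8 tz 11.7
1.345 ty -89.2 tz 13.5
```

>>> apply_moves --pt "0 -5.5 0 0 0 0 5" --pt "0 -11.5 0 0 0 0 5" --pt "0 -17 0 0 0 0 5" --pt "0 -22.5 0.3 0 0 0 5" --pt "0 -28.5 0.6 0 0 0 5" --pt "0 -34 1.2 0 0 0 5" --pt "0 -39.5 1.8 0 0 0 5" --pt "0 -45 2.6 0 0 0 5"

```text
time_s: 20.55
position: [0.6511, -0.1096, 0.3234]
orientation: [-2.24, -2.038, 0.163]
wrist_force: [2.4, -1.6, 5.5]
grip_width: 0.123
grip_force: 20.0
```

>>> apply_moves --pt "0 -5.5 1 0 0 0 5" --pt "0 -11 2 0 0 0 5" --pt "0 -16.5 3 0 0 0 5" --pt "0 -22 4.5 0 0 0 5" --pt "0 -27.5 6 0 0 0 5" --pt "0 -33 7.5 0 0 0 5" --pt "0 -38.5 9 0 0 0 5" --pt "0 -42 10 0 0 0 5"

```text
time_s: 21.22
position: [0.6076, -0.1056, 0.319]
orientation: [-2.24, -2.037, 0.164]
wrist_force: [-0.0, -5.0, -0.1]
grip_width: 0.125
grip_force: 20.0
```

>>> apply_moves --pt "0 0 0 0 0 0 15" --pt "0 0 0 0 0 0 30" --pt "0 0 0 0 0 0 38" --pt "0 0 0 0 0 0 38" --pt "0 0 -30 0 0 0 38" --pt "0 0 -60 0 0 0 38" --pt "0 0 -80 0 0 0 38" --pt "0 0 -80 0 0 0 38"

```text
time_s: 21.88
position: [0.6227, -0.1063, 0.4032]
orientation: [-2.243, -2.041, 0.158]
wrist_force: [0.7, -0.8, -0.3]
grip_width: 0.414
grip_force: 0.0
```

Run:
```python
from h import *
pose()
grab('side','side4'); grab('scene','scene4')
a=cv2.imread('pics/side4.png')[140:400,170:420]
b=cv2.imread('pics/scene4.png')[140:330,210:500]
a=cv2.resize(a,(400,416)); b=cv2.resize(b,(400,262))
cv2.imwrite('pics/m4.png',np.hstack([a,np.vstack([b,np.zeros((154,400,3),np.uint8)])]))
```

```text
t 21.88 TCP mixer mm [ 72.8   2.1 403.2] axes in mixer (cols x,y,z)
 [[-0.001  0.989 -0.147]
 [ 1.     0.    -0.006]
 [-0.006 -0.147 -0.989]] 
q [-0.2   0.18  1.65 -0.02  1.46 -0.1 ]
```

View pics/m4.png

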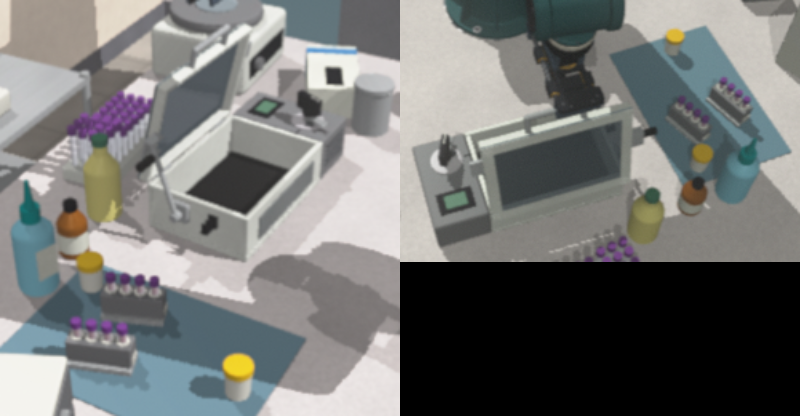

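```bash
cat >> h.py <<'E'
def down(yaw): # tool down, tool x at world yaw
    c,s=np.cos(yaw),np.sin(yaw); return R.from_matrix(np.array([[c,s,0],[s,-c,0],[0,0,-1.]])).as_rotvec()
E
python3 - <<'E'
from h import *
print(inc([.56,.08,.38],down(.9))); print(inc([.47,.31,.27],down(.3)))
E
```

```text
(array([179.6, -74.6,  29.5]), array([-0.146,  0.05 ,  0.575]))
(array([ 400.8, -168. ,  153.8]), array([-0.131,  0.095,  1.174]))
```

>>> apply_moves --pt "25 -12 0 -0.02 0.01 0.08 60" --pt "55 -25 5 -0.05 0.02 0.17 60" --pt "85 -38 10 -0.08 0.03 0.27 60" --pt "115 -50 18 -0.1 0.03 0.37 60" --pt "145 -62 24 -0.13 0.04 0.47 60" --pt "180 -75 30 -0.14 0.05 0.57 60" --pt "215 -90 40 -0.14 0.06 0.66 60" --pt "245 -100 50 -0.14 0.06 0.75 60"

```text
time_s: 22.65
position: [0.5359, 0.1492, 0.3617]
orientation: [-2.939, -1.107, 0.008]
wrist_force: [1.9, -0.3, -0.1]
grip_width: 0.659
grip_force: 0.0
```

Run:
```python
from h import *
print(inc([.47,.31,.27],down(.3)))
```

```text
(array([  57. , -164. ,   91.9]), array([-0.002,  0.005,  0.421]))
```

>>> apply_moves --pt "8 -23 13 0 0 0.06 60" --pt "16 -47 26 0 0 0.12 60" --pt "24 -70 39 0 0 0.2 60" --pt "33 -95 53 0 0 0.28 60" --pt "41 -118 66 0 0 0.35 60" --pt "49 -140 79 0 0 0.42 60" --pt "57 -164 92 0 0 0.42 60" --pt "57 -164 92 0 0 0.42 60"

```text
time_s: 23.32
position: [0.4681, 0.3097, 0.2672]
orientation: [3.103, 0.48, -0.015]
wrist_force: [-0.4, -1.1, 0.2]
grip_width: 0.659
grip_force: 0.0
```

```bash
cat >> h.py <<'E'
def caps(fn,z=.085):
    im=cv2.imread('pics/'+fn+'.png'); h=cv2.cvtColor(im,cv2.COLOR_BGR2HSV)
    m=cv2.inRange(h,(125,90,40),(160,255,255)); n,l,st,ce=cv2.connectedComponentsWithStats(m)
    return [(ce[i].round(1).tolist(),int(st[i,4]),atz(fn,*ce[i],z).round(4)) for i in range(1,n) if st[i,4]>60]
E
python3 - <<'E'
from h import *
s=state();print(s['position'],s['joint_pos'].round(2)); grab('wrist','w5'); grab('side','side5');grab('scene','scene5')
for c in caps('w5',.078): print(c)
E
```

```text
[0.46814295 0.30968949 0.26717522] [0.54 0.1  1.98 0.   1.07 1.8 ]
([273.8, 72.0], 217, array([0.5909, 0.3933, 0.078 ]))
([273.7, 97.9], 197, array([0.5675, 0.3866, 0.078 ]))
([388.4, 100.2], 193, array([0.6006, 0.2759, 0.078 ]))
([273.5, 122.8], 183, array([0.5443, 0.3802, 0.078 ]))
([387.4, 125.1], 183, array([0.5775, 0.2685, 0.078 ]))
([273.5, 147.2], 162, array([0.5209, 0.3736, 0.078 ]))
([386.4, 149.4], 173, array([0.5545, 0.261 , 0.078 ]))
([385.4, 173.1], 166, array([0.5312, 0.2535, 0.078 ]))
```

View pics/w5.png

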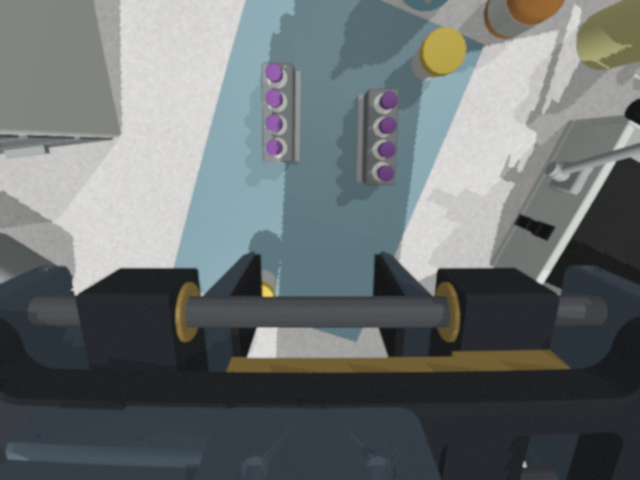

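Run:
```python
from h import *
print(inc([.566,.2647,.020],down(.312)))
```

```text
(array([ 79.3,  69.6, 249.9]), array([ 0.   ,  0.006, -0.006]))
```

>>> apply_moves --pt "20 17 30 0 0.006 0 60" --pt "40 35 60 0 0.006 0 60" --pt "60 52 90 0 0.006 0 60" --pt "79 70 120 0 0.006 -0.006 60" --pt "79 70 150 0 0.006 -0.006 60" --pt "79 70 185 0 0.006 -0.006 60" --pt "79 70 220 0 0.006 -0.006 60" --pt "79 70 250 0 0.006 -0.006 60"

```text
time_s: 24.13
position: [0.5667, 0.2632, 0.0189]
orientation: [-3.104, -0.484, -0.002]
wrist_force: [-0.2, 0.1, -0.5]
grip_width: 0.658
grip_force: 0.0
```

>>> apply_moves --pt "0 0 0 0 0 0 60" --pt "0 0 0 0 0 0 45" --pt "0 0 0 0 0 0 20" --pt "0 0 0 0 0 0 20" --pt "0 0 0 0 0 0 20" --pt "0 0 0 0 0 0 20" --pt "0 0 0 0 0 0 20" --pt "0 0 0 0 0 0 20" --force 20

```text
time_s: 24.8
position: [0.5678, 0.2651, 0.0228]
orientation: [-3.103, -0.487, -0.006]
wrist_force: [-1.3, -1.4, 12.5]
grip_width: 0.372
grip_force: 20.0
```

Run:
```python
from h import *
s=state(); print(s['position'],s['grip_width']*91.2,s['grip_force'])
z=s['position'][2]+.145
print(mw(-32,-60,0), inc([.53,.23,z],down(.312)), inc([.505,.09,z],down(-.095)),inc([*mw(-32,-60,0)[:2],z],down(-.095)))
```

```text
[0.56775262 0.26511838 0.02276404] 33.89777340080457 20.00156342983246
[ 0.51245286 -0.15819402  0.        ] (array([ -46.1,   21.8, -145.2]), array([-0.   , -0.004, -0.001])) (array([-112.8,  147.4, -145.5]), array([-0.001, -0.004,  0.406])) (array([-181.7,  386. , -145.9]), array([-0.001, -0.004,  0.406]))
```

>>> apply_moves --pt "0 0 -15 0 0 0 20" --pt "0 0 -40 0 0 0 20" --pt "0 0 -70 0 0 0 20" --pt "-10 5 -100 0 0 0 20" --pt "-25 10 -125 0 0 0.03 20" --pt "-40 18 -145 0 0 0.08 20" --pt "-50 35 -145 0 0 0.14 20" --pt "-65 60 -145 0 0 0.2 20"

```text
time_s: 25.47
position: [0.5234, 0.1882, 0.1686]
orientation: [-3.135, -0.173, -0.009]
wrist_force: [0.4, -1.8, -1.6]
grip_width: 0.374
grip_force: 20.0
```

Run:
```python
from h import *
s=state();print(s['position'],s['grip_width']*91.2)
z=.168;print(inc([.505,.09,z],down(-.095)),inc([*mw(-32,-60,0)[:2],z],down(-.095)))
grab('side','side6'); grab('scene','scene6')
a=cv2.imread('pics/side6.png')[140:400,170:420]; b=cv2.imread('pics/scene6.png')[140:330,210:500]
a=cv2.resize(a,(400,416)); b=cv2.resize(b,(400,262))
cv2.imwrite('pics/m6.png',np.hstack([a,np.vstack([b,np.zeros((154,400,3),np.uint8)])]))
```

```text
[0.52339531 0.18816596 0.16862771] 34.13051242115923
(array([-29.1,  95.6,   0.3]), array([-0.002, -0.006,  0.205])) (array([-4.890e+01,  3.431e+02, -2.000e-01]), array([-0.002, -0.006,  0.205]))
```

>>> apply_moves --pt "-9 32 0 0 0 0.06 20" --pt "-19 64 0 0 0 0.12 20" --pt "-29 96 0 0 -0.003 0.18 20" --pt "-32 132 0 0 -0.006 0.205 20" --pt "-35 168 0 0 -0.006 0.205 20" --pt "-39 205 0 0 -0.006 0.205 20" --pt "-42 242 0 0 -0.006 0.205 20" --pt "-45 280 0 0 -0.006 0.205 20"

```text
time_s: 26.23
position: [0.5091, -0.0972, 0.1666]
orientation: [-3.138, 0.146, 0.005]
wrist_force: [1.2, 0.7, -2.4]
grip_width: 0.37
grip_force: 20.0
```

Run:
```python
from h import *
s=state();print(s['position'],s['grip_width']*91.2); pose()
print(inc([*mw(-32,-60,0)[:2],.037],down(-.095)))
```

```text
[ 0.5091289  -0.09724939  0.16663209] 33.72072490732949
t 26.23 TCP mixer mm [-41.1   0.4 166.6] axes in mixer (cols x,y,z)
 [[ 1.     0.002 -0.003]
 [ 0.002 -1.     0.   ]
 [-0.003 -0.    -1.   ]] 
q [-0.23  0.16  2.12 -0.    0.86  1.43]
(array([  9.4,  60.4, 129.6]), array([-0.   ,  0.003,  0.002]))
```

>>> apply_moves --pt "3 20 0 0 0 0 20" --pt "6 40 10 0 0 0 20" --pt "9 60 30 0 0 0 20" --pt "9 60 55 0 0.003 0 20" --pt "9 60 80 0 0.003 0 20" --pt "9 60 105 0 0.003 0 20" --pt "9 60 122 0 0.003 0 20" --pt "9 60 131 0 0.003 0 20"

```text
time_s: 26.9
position: [0.5112, -0.1558, 0.0332]
orientation: [-3.137, 0.147, 0.005]
wrist_force: [-2.8, 3.5, 24.9]
grip_width: 0.373
grip_force: 20.0
```

>>> apply_moves --pt "0 0 1 0 0 0 20" --pt "0 0 1.5 0 0 0 34" --pt "0 0 1.5 0 0 0 42" --pt "0 0 1.5 0 0 0 50" --pt "0 0 1.5 0 0 0 56" --pt "0 0 -15 0 0 0 56" --pt "0 0 -40 0 0 0 56" --pt "0 0 -70 0 0 0 56"

```text
time_s: 27.57
position: [0.5112, -0.156, 0.1046]
orientation: [-3.137, 0.147, 0.006]
wrist_force: [-1.2, -0.8, 0.1]
grip_width: 0.609
grip_force: 0.0
```

Run:
```python
from h import *
s=state();print(s['position'],s['wrist_force']); z=.26
print(inc([.505,.09,.2],down(-.095)),inc([.46,.36,.25],down(.274)))
grab('side','side7'); print([ (c,a) for c,a,_ in caps('side7')]); print([(c,a,p) for c,a,p in caps('scene6') if c[0]>380])
```

```text
[ 0.5111934  -0.15595123  0.10462766] [-1.19325733 -0.82877259  0.11865321]
(array([ -29.5, -244.3,  -95.1]), array([-0.001,  0.004,  0.001])) (array([ -99.8, -509. , -144.7]), array([-0.001,  0.003, -0.368]))
[([239.0, 212.8], 697)]
[]
```

>>> apply_moves --pt "0 0 -38 0 0 0 60" --pt "-5 -20 -75 0 0 0 60" --pt "-12 -55 -95 0 0 0 60" --pt "-18 -95 -100 0 0 0 60" --pt "-24 -135 -105 0 0 0 60" --pt "-30 -175 -110 0 0 0 60" --pt "-36 -215 -115 0 0 0 60" --pt "-45 -255 -120 0 0 -0.05 60"

```text
time_s: 28.28
position: [0.4912, 0.1037, 0.2255]
orientation: [-3.14, 0.07, -0.0]
wrist_force: [1.0, -0.2, 0.6]
grip_width: 0.657
grip_force: 0.0
```

>>> apply_moves --pt "-10 -35 -5 0 0 -0.04 60" --pt "-18 -75 -10 0 0 -0.1 60" --pt "-25 -115 -15 0 0 -0.17 60" --pt "-30 -155 -20 0 0 -0.24 60" --pt "-35 -190 -25 0 0 -0.3 60" --pt "-40 -225 -25 0 0 -0.32 60" --pt "-40 -240 -25 0 0 -0.32 60" --pt "-40 -240 -25 0 0 -0.32 60"

```text
time_s: 28.95
position: [0.4618, 0.346, 0.25]
orientation: [-3.11, -0.436, 0.001]
wrist_force: [-0.3, 0.2, 0.0]
grip_width: 0.658
grip_force: 0.0
```

Run:
```python
from h import *
s=state();print(s['position'],R.from_rotvec(s['orientation']).as_matrix()[:,0]); grab('wrist','w8')
q=[c for c in caps('w8',.078)]
for c in q: print(c)
P=np.array([c[2] for c in q if c[2][1]>.3 and c[2][0]>.4])
if len(P)==4:
    P=P[P[:,0].argsort()]; m=P.mean(0); yaw=np.arctan2(*(P[3]-P[0])[[1,0]]); print(m,yaw,inc([m[0],m[1],.020],down(yaw)))
```

```text
[0.46177441 0.34604954 0.25004061] [ 9.61438608e-01  2.75019422e-01 -3.46130629e-04]
([306.8, 75.7], 221, array([0.5912, 0.3932, 0.078 ]))
([307.0, 102.8], 203, array([0.5677, 0.3865, 0.078 ]))
([307.2, 128.7], 178, array([0.5446, 0.3798, 0.078 ]))
([307.4, 154.5], 153, array([0.5209, 0.373 , 0.078 ]))
[0.5561   0.383125 0.078   ] 0.2798020052926635 (array([101.7, -11.3, 229.6]), array([-0.001,  0.001, -0.002]))
```

>>> apply_moves --pt "25 -3 25 0 0 0 60" --pt "50 -6 50 0 0 0 60" --pt "75 -9 75 0 0 0 60" --pt "101 -11 100 0 0 0 60" --pt "101 -11 135 0 0 0 60" --pt "101 -11 170 0 0 0 60" --pt "101 -11 205 0 0 0 60" --pt "101 -11 230 0 0 0 60"

```text
time_s: 29.67
position: [0.5551, 0.3792, 0.0166]
orientation: [3.111, 0.43, -0.006]
wrist_force: [0.5, 0.5, -0.4]
grip_width: 0.659
grip_force: 0.0
```

>>> apply_moves --pt "0 0 0 0 0 0 60" --pt "0 0 0 0 0 0 45" --pt "0 0 0 0 0 0 20" --pt "0 0 0 0 0 0 20" --pt "0 0 0 0 0 0 20" --pt "0 0 0 0 0 0 20" --pt "0 0 0 0 0 0 20" --pt "0 0 0 0 0 0 20" --force 20

```text
time_s: 30.33
position: [0.5567, 0.382, 0.0214]
orientation: [-3.11, -0.432, -0.001]
wrist_force: [-1.6, -2.2, 10.3]
grip_width: 0.377
grip_force: 20.0
```

Run:
```python
from h import *
s=state(); print(s['position'],s['grip_width']*91.2,s['grip_force'])
z=s['position'][2]+.145
print(inc([.53,.35,z],down(.28)), inc([.505,.12,z],down(-.095)))
```

```text
[0.55672241 0.38200259 0.02142627] 34.3701360234274 20.003491938114166
(array([ -34.3,   23.3, -145.1]), array([-0.001, -0.001, -0.004])) (array([-121.1,  237.8, -145.4]), array([-0.001, -0.001,  0.371]))
```

>>> apply_moves --pt "0 0 -15 0 0 0 20" --pt "0 0 -40 0 0 0 20" --pt "0 0 -70 0 0 0 20" --pt "-10 8 -100 0 0 0 20" --pt "-22 20 -125 0 0 0.03 20" --pt "-35 40 -145 0 0 0.08 20" --pt "-50 70 -145 0 0 0.14 20" --pt "-65 105 -145 0 0 0.2 20"

```text
time_s: 31.0
position: [0.5222, 0.2628, 0.1673]
orientation: [-3.137, -0.118, -0.003]
wrist_force: [1.7, -0.5, -1.7]
grip_width: 0.373
grip_force: 20.0
```

Run:
```python
from h import *
s=state();print(s['position'],s['grip_width']*91.2)
z=.168;print(inc([.505,.12,z],down(-.095)),inc([*mw(-32,50,0)[:2],z],down(-.095)))
```

```text
[0.52219258 0.26280219 0.16733292] 34.0602619378947
(array([-27.8, 141.1,  -1. ]), array([-0.002, -0.002,  0.17 ])) (array([-22.6, 310.7,  -1.3]), array([-0.002, -0.002,  0.17 ]))
```

>>> apply_moves --pt "-9 35 0 0 0 0.06 20" --pt "-18 72 0 0 0 0.12 20" --pt "-26 110 0 0 0 0.17 20" --pt "-28 150 0 0 0 0.17 20" --pt "-27 190 0 0 0 0.17 20" --pt "-26 230 0 0 0 0.17 20" --pt "-24 270 0 0 0 0.17 20" --pt "-23 300 0 0 0 0.17 20"

```text
time_s: 31.67
position: [0.5221, -0.0408, 0.1659]
orientation: [3.138, -0.148, 0.0]
wrist_force: [1.0, 0.9, -1.8]
grip_width: 0.37
grip_force: 20.0
```

Run:
```python
from h import *
pose();print(state()['grip_width']*91.2)
print(inc([*mw(-32,50,0)[:2],.035],down(-.095)))
```

```text
t 31.67 TCP mixer mm [-33.6  57.8 165.9] axes in mixer (cols x,y,z)
 [[ 1.     0.001  0.   ]
 [ 0.001 -1.    -0.   ]
 [ 0.     0.    -1.   ]] 
q [-0.12  0.17  2.11 -0.    0.86  1.54]
33.75630399853179
(array([  1.6,   7.8, 130.9]), array([ 0.   , -0.   ,  0.001]))
```

>>> apply_moves --pt "2 8 20 0 0 0 20" --pt "2 8 40 0 0 0 20" --pt "2 8 62 0 0 0 20" --pt "2 8 85 0 0 0 20" --pt "2 8 105 0 0 0 20" --pt "2 8 120 0 0 0 20" --pt "2 8 129 0 0 0 20" --pt "2 8 132 0 0 0 20"

```text
time_s: 32.33
position: [0.5225, -0.0462, 0.0321]
orientation: [-3.138, 0.147, 0.004]
wrist_force: [-9.7, 0.6, 25.2]
grip_width: 0.375
grip_force: 20.0
```

>>> apply_moves --pt "0 0 0 0 0 0 20" --pt "0 0 0 0 0 0 34" --pt "0 0 0 0 0 0 42" --pt "0 0 0 0 0 0 50" --pt "0 0 0 0 0 0 56" --pt "0 0 -15 0 0 0 56" --pt "0 0 -40 0 0 0 56" --pt "0 0 -70 0 0 0 56"

```text
time_s: 33.0
position: [0.522, -0.0461, 0.1023]
orientation: [-3.138, 0.147, 0.007]
wrist_force: [0.0, 0.1, 0.3]
grip_width: 0.616
grip_force: 0.0
```

>>> apply_moves --pt "0 0 -38 0 0 0 60" --pt "-8 0 -76 0 0 0 60" --pt "-20 -15 -110 0 0 0 60" --pt "-40 -30 -130 0 0 0 60" --pt "-60 -45 -140 0 0 0 60" --pt "-75 -60 -140 0 0 0 60" --pt "-75 -60 -140 0 0 0 60" --pt "-75 -60 -140 0 0 0 60"

```text
time_s: 33.67
position: [0.4541, 0.0209, 0.243]
orientation: [-3.138, 0.145, 0.001]
wrist_force: [0.1, -0.4, -0.3]
grip_width: 0.664
grip_force: 0.0
```

Run:
```python
from h import *
pose()
for n in ('wrist','side','scene'): grab(n,n+'9')
for c,a,p in caps('wrist9',.09): print(c,a,wm(p).round(0))
a=cv2.imread('pics/side9.png')[140:400,170:420]; b=cv2.imread('pics/scene9.png')[140:330,210:500]; w=cv2.imread('pics/wrist9.png')[:250]
cv2.imwrite('pics/m9.png',np.hstack([cv2.resize(a,(400,416)),np.vstack([cv2.resize(b,(400,262)),cv2.resize(w,(400,154))])]))
```

```text
t 33.67 TCP mixer mm [-107.1  112.7  243. ] axes in mixer (cols x,y,z)
 [[ 1.     0.003 -0.   ]
 [ 0.003 -1.     0.   ]
 [-0.    -0.    -1.   ]] 
q [-0.01 -0.06  2.2   0.    1.01  1.66]
[384.1, 102.6] 252 [ 4. 52. 90.]
[504.2, 106.8] 352 [  2. -60.  90.]
[383.1, 130.0] 231 [-20.  51.  90.]
[501.2, 133.8] 329 [-22. -61.  90.]
[382.0, 156.8] 216 [-44.  51.  90.]
[498.6, 160.0] 324 [-46. -61.  90.]
[380.8, 183.0] 218 [-69.  51.  90.]
[495.2, 185.5] 309 [-70. -61.  90.]
```

View pics/m9.png

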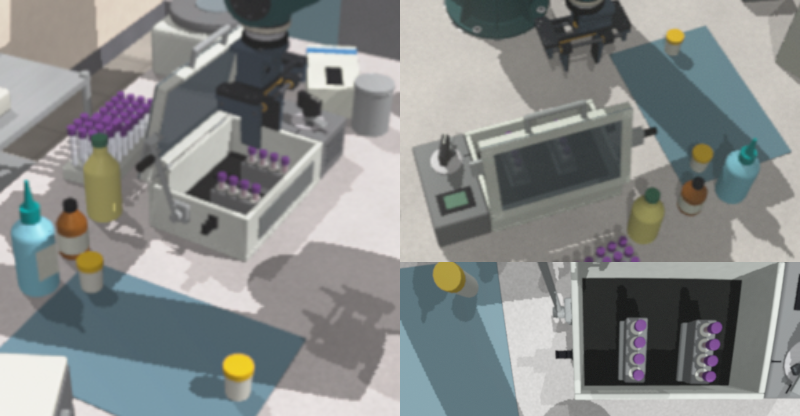

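Run:
```python
from h import *
print(inc(mw(-60,60,400),mrot(.15,0)))
print(inc(mw(64,0,395),mrot(.15,0)))
```

```text
(array([  46.1,   52. , -157.6]), array([ 0.116, -0.116, -1.567]))
(array([ 170. ,  112.1, -152.8]), array([ 0.116, -0.116, -1.567]))
```

>>> apply_moves --pt "0 0 -35 0 0 -0.11 40" --pt "5 5 -70 0.02 -0.01 -0.23 40" --pt "10 10 -105 0.03 -0.02 -0.35 40" --pt "20 20 -140 0.04 -0.03 -0.47 40" --pt "30 35 -158 0.05 -0.04 -0.59 40" --pt "46 52 -158 0.06 -0.05 -0.71 40" --pt "60 60 -158 0.07 -0.06 -0.83 40" --pt "75 70 -158 0.08 -0.07 -0.95 40"

```text
time_s: 34.48
position: [0.5236, -0.0579, 0.4003]
orientation: [-2.779, -1.277, 0.1]
wrist_force: [-1.0, 0.8, -1.2]
grip_width: 0.441
grip_force: 0.0
```

Run:
```python
from h import *
pose();print(inc(mw(64,0,395),mrot(.15,0)))
```

```text
t 34.48 TCP mixer mm [-30.4  40.9 400.3] axes in mixer (cols x,y,z)
 [[ 0.575  0.812 -0.097]
 [ 0.818 -0.574  0.038]
 [-0.025 -0.101 -0.995]] 
q [-0.17 -0.03  1.87  0.03  1.4   0.53]
(array([ 21. , 100.7,  -5.4]), array([ 0.039, -0.053, -0.611]))
```

>>> apply_moves --pt "3 17 -1 0.01 -0.01 -0.1 38" --pt "7 34 -2 0.01 -0.02 -0.2 38" --pt "10 50 -3 0.02 -0.03 -0.3 38" --pt "14 67 -4 0.03 -0.04 -0.4 38" --pt "17 84 -5 0.03 -0.05 -0.5 38" --pt "21 100.7 -5.4 0.039 -0.053 -0.61 38" --pt "21 100.7 -5.4 0.039 -0.053 -0.61 38" --pt "21 100.7 -5.4 0.039 -0.053 -0.61 38"

```text
time_s: 35.15
position: [0.6129, -0.1072, 0.3939]
orientation: [-2.247, -2.026, 0.155]
wrist_force: [-1.2, 0.1, -0.2]
grip_width: 0.421
grip_force: 0.0
```

Run:
```python
from h import *
pose();print(inc(mw(54,0,318),mrot(.15,0)))
```

```text
t 35.15 TCP mixer mm [6.320e+01 3.000e-01 3.939e+02] axes in mixer (cols x,y,z)
 [[ 0.008  0.989 -0.151]
 [ 1.    -0.008  0.   ]
 [-0.001 -0.151 -0.989]] 
q [-0.2   0.17  1.68 -0.02  1.45 -0.1 ]
(array([-0.2,  2.4, 76.4]), array([-0.001, -0.   , -0.008]))
```

>>> apply_moves --pt "0 1 20 0 0 -0.008 38" --pt "0 2 40 0 0 -0.008 38" --pt "0 2 60 0 0 -0.008 38" --pt "0 2 76 0 0 -0.008 38" --pt "0 2 76 0 0 -0.008 38" --pt "0 2 76 0 0 -0.008 20" --pt "0 2 76 0 0 -0.008 5" --pt "0 2 76 0 0 -0.008 5" --force 20

```text
time_s: 35.82
position: [0.6038, -0.1057, 0.3211]
orientation: [-2.24, -2.039, 0.151]
wrist_force: [1.2, 0.1, 0.7]
grip_width: 0.23
grip_force: 0.0
```

>>> apply_moves --pt "0 0 0 0 0 0 5" --pt "0 0 0 0 0 0 5" --pt "0 0 0 0 0 0 5" --pt "0 0 0 0 0 0 5" --pt "0 0 0 0 0 0 5" --pt "0 0 0 0 0 0 5" --pt "0 0 0 0 0 0 5" --pt "0 0 0 0 0 0 5"

```text
time_s: 36.48
position: [0.6035, -0.1056, 0.3205]
orientation: [-2.238, -2.04, 0.152]
wrist_force: [-1.1, -0.5, 6.5]
grip_width: 0.128
grip_force: 20.0
```

Run:
```python
from h import *
pose(); arc(1.335,1.665,16,.15)
```

```text
t 36.48 TCP mixer mm [ 53.6   1.  320.5] axes in mixer (cols x,y,z)
 [[-0.002  0.989 -0.148]
 [ 1.     0.002 -0.   ]
 [-0.    -0.148 -0.989]] 
q [-0.2   0.2   1.76 -0.02  1.32 -0.11]
1.356 ty 4.8 tz -1.7
1.376 ty 9.6 tz -3.2
1.397 ty 14.4 tz -4.7
1.418 ty 19.3 tz -6.0
1.438 ty 24.2 tz -7.3
1.459 ty 29.1 tz -8.5
1.479 ty 34.1 tz -9.5
1.5 ty 39.0 tz -10.5
1.521 ty 44.0 tz -11.3
1.541 ty 49.0 tz -12.1
1.562 ty 54.0 tz -12.7
1.582 ty 59.1 tz -13.3
1.603 ty 64.1 tz -13.7
1.624 ty 69.1 tz -14.1
1.644 ty 74.2 tz -14.3
1.665 ty 79.2 tz -14.4
```

Then release and rise.

>>> apply_moves --pt "0 5 -1.7 0 0 0 5" --pt "0 9.5 -3.2 0 0 0 5" --pt "0 14.5 -4.7 0 0 0 5" --pt "0 19.5 -6 0 0 0 5" --pt "0 24 -7.3 0 0 0 5" --pt "0 29 -8.5 0 0 0 5" --pt "0 34 -9.5 0 0 0 5" --pt "0 39 -10.5 0 0 0 5"

```text
time_s: 37.15
position: [0.6437, -0.1092, 0.3244]
orientation: [-2.238, -2.039, 0.152]
wrist_force: [-2.3, 2.0, 3.8]
grip_width: 0.127
grip_force: 20.0
```

>>> apply_moves --pt "0 5 -0.8 0 0 0 5" --pt "0 10 -1.6 0 0 0 5" --pt "0 15 -2.2 0 0 0 5" --pt "0 20 -2.8 0 0 0 5" --pt "0 25 -3.2 0 0 0 5" --pt "0 30 -3.6 0 0 0 5" --pt "0 36 -3.8 0 0 0 5" --pt "0 42 -3.9 0 0 0 5"

```text
time_s: 37.82
position: [0.6856, -0.1131, 0.3215]
orientation: [-2.237, -2.039, 0.153]
wrist_force: [-0.1, 3.5, 1.7]
grip_width: 0.126
grip_force: 20.0
```

>>> apply_moves --pt "0 0 0 0 0 0 15" --pt "0 0 0 0 0 0 30" --pt "0 0 0 0 0 0 36" --pt "0 0 0 0 0 0 36" --pt "0 0 -30 0 0 0 36" --pt "0 0 -60 0 0 0 36" --pt "0 0 -85 0 0 0 36" --pt "0 0 -85 0 0 0 36"

```text
time_s: 38.48
position: [0.6994, -0.1148, 0.4118]
orientation: [-2.242, -2.043, 0.147]
wrist_force: [-0.0, 0.7, 0.6]
grip_width: 0.394
grip_force: 0.0
```

Run:
```python
from h import *
pose(); print(inc(mw(100,200,400),mrot(0,-.52)));print(inc(mw(72,277,302),mrot(0,-.52)))
```

```text
t 38.48 TCP mixer mm [150.    0.9 411.8] axes in mixer (cols x,y,z)
 [[-0.002  0.99  -0.142]
 [ 1.     0.002 -0.001]
 [-0.001 -0.142 -0.99 ]] 
q [-0.19  0.3   1.48 -0.01  1.5  -0.1 ]
(array([199.2, -47.5,  18.5]), array([-0.138, -0.518,  0.039]))
(array([276.4, -61.2, 119.4]), array([-0.138, -0.518,  0.039]))
```

>>> apply_moves --pt "35 -8 2 -0.02 -0.06 0 40" --pt "70 -16 5 -0.04 -0.14 0.01 40" --pt "105 -25 8 -0.06 -0.22 0.01 40" --pt "140 -33 11 -0.08 -0.3 0.02 40" --pt "170 -40 14 -0.1 -0.38 0.03 40" --pt "200 -47 20 -0.13 -0.46 0.04 40" --pt "225 -52 45 -0.138 -0.518 0.039 40" --pt "245 -56 75 -0.138 -0.518 0.039 40"

```text
time_s: 39.15
position: [0.6536, 0.1389, 0.3402]
orientation: [2.024, 1.849, -0.545]
wrist_force: [0.7, 0.9, -1.3]
grip_width: 0.437
grip_force: 0.0
```

Run:
```python
from h import *
pose();print(inc(mw(71,277,299),mrot(0,-.52)))
print(inc(mw(71,200.5,164.5),mrot(0,-.52)))
grab('wrist','w10')
h=cv2.cvtColor(cv2.imread('pics/w10.png'),cv2.COLOR_BGR2HSV)
print(proj('w10',mw(71,185,180)),proj('w10',mw(71,225,180)))
```

```text
t 39.15 TCP mixer mm [ 80.4 249.1 340.2] axes in mixer (cols x,y,z)
 [[-0.005  1.    -0.002]
 [ 0.867  0.003 -0.498]
 [-0.498 -0.005 -0.867]] 
q [ 0.36  0.33  1.63 -0.47  1.45  0.57]
(array([44.7, -9.1, 21.8]), array([-0.002,  0.002,  0.005]))
(array([ 45.4,  -8.7, 176.6]), array([-0.002,  0.002,  0.005]))
[308.90936763 194.27671735] [308.36421558 160.09998592]
```

Run:
```python
from h import *
g=cv2.imread('pics/w10.png',0)
for r in range(140,225,8): print(r,g[r,270:350:4].tolist())
```

```text
140 [133, 116, 115, 127, 136, 138, 138, 136, 138, 138, 136, 134, 136, 137, 138, 140, 158, 161, 161, 165]
148 [161, 173, 137, 107, 133, 137, 141, 141, 139, 141, 141, 140, 140, 140, 134, 140, 153, 161, 159, 163]
156 [120, 176, 159, 116, 110, 107, 142, 142, 143, 143, 142, 142, 142, 142, 138, 140, 151, 163, 162, 161]
164 [158, 157, 159, 161, 118, 114, 144, 56, 29, 28, 25, 107, 145, 144, 143, 140, 144, 161, 162, 161]
172 [144, 144, 142, 143, 160, 121, 124, 72, 51, 48, 43, 92, 144, 143, 141, 139, 140, 161, 160, 161]
180 [210, 211, 211, 210, 210, 169, 124, 70, 52, 49, 41, 139, 207, 208, 198, 207, 189, 174, 141, 142]
188 [113, 111, 103, 32, 27, 32, 150, 97, 48, 46, 40, 30, 34, 43, 144, 207, 186, 195, 144, 141]
196 [90, 86, 88, 40, 24, 28, 28, 122, 51, 48, 39, 34, 41, 43, 147, 205, 181, 198, 138, 149]
204 [88, 88, 89, 69, 27, 37, 43, 43, 160, 161, 111, 49, 42, 42, 154, 204, 186, 195, 166, 165]
212 [101, 123, 78, 81, 42, 39, 44, 43, 48, 155, 134, 108, 50, 45, 160, 202, 189, 189, 167, 166]
220 [120, 154, 95, 43, 43, 43, 42, 42, 43, 46, 152, 154, 63, 44, 160, 196, 190, 183, 166, 173]
```

>>> apply_moves --pt "22 -5 10 0 0 0 40" --pt "45 -11 22 0 0 0 40" --pt "45 -11 55 0 0 0 40" --pt "45 -11 90 0 0 0 40" --pt "45 -11 120 0 0 0 40" --pt "45 -11 150 0 0 0 40" --pt "45 -11 170 0 0 0 40" --pt "45 -11 176 0 0 0 40"

```text
time_s: 39.87
position: [0.6353, 0.087, 0.1619]
orientation: [2.031, 1.85, -0.553]
wrist_force: [-0.4, -0.3, 0.1]
grip_width: 0.439
grip_force: 0.0
```

>>> apply_moves --pt "0 0 0 0 0 0 30" --pt "0 0 0 0 0 0 20" --pt "0 0 0 0 0 0 5" --pt "0 0 0 0 0 0 5" --pt "0 0 0 0 0 0 5" --pt "0 0 0 0 0 0 5" --pt "0 0 0 0 0 0 5" --pt "0 0 0 0 0 0 5" --force 15

```text
time_s: 40.53
position: [0.6374, 0.0897, 0.1664]
orientation: [2.03, 1.85, -0.546]
wrist_force: [-4.5, 2.9, 6.5]
grip_width: 0.181
grip_force: 15.0
```

Run:
```python
from h import *
pose()
M=np.linalg.inv(R.from_euler('z',-YAW).as_matrix()@T(state())[:3,:3])
a=np.linspace(1.91,0,33); f=lambda i:np.array([-np.cos(i)*122,0,np.sin(i)*122])
for n in range(4):
  for k in range(1,9): print(round(a[8*n+k],2),(M@(f(a[8*n+k])-f(a[8*n]))).round(1).tolist())
```

```text
t 40.53 TCP mixer mm [ 68.8 198.7 166.4] axes in mixer (cols x,y,z)
 [[-0.004  1.    -0.006]
 [ 0.868  0.    -0.496]
 [-0.496 -0.007 -0.868]] 
q [ 0.29  0.46  1.79 -0.52  1.16  0.66]
1.85 [-1.1, -7.0, -1.9]
1.79 [-1.9, -14.0, -3.4]
1.73 [-2.6, -21.2, -4.6]
1.67 [-3.0, -28.4, -5.3]
1.61 [-3.3, -35.7, -5.7]
1.55 [-3.3, -43.0, -5.8]
1.49 [-3.1, -50.2, -5.4]
1.43 [-2.7, -57.5, -4.7]
1.37 [0.6, -7.2, 1.1]
1.31 [1.5, -14.3, 2.6]
1.25 [2.5, -21.2, 4.4]
1.19 [3.8, -28.0, 6.6]
1.13 [5.2, -34.7, 9.1]
1.07 [6.9, -41.2, 12.0]
1.01 [8.7, -47.5, 15.2]
0.96 [10.7, -53.5, 18.8]
0.9 [2.2, -5.8, 3.8]
0.84 [4.6, -11.3, 8.0]
0.78 [7.1, -16.5, 12.4]
0.72 [9.7, -21.4, 17.1]
0.66 [12.5, -26.0, 22.0]
0.6 [15.5, -30.2, 27.1]
0.54 [18.5, -34.1, 32.5]
0.48 [21.7, -37.6, 38.0]
0.42 [3.3, -3.1, 5.7]
0.36 [6.6, -5.8, 11.6]
0.3 [10.0, -8.1, 17.6]
0.24 [13.5, -10.0, 23.7]
0.18 [17.1, -11.5, 29.9]
0.12 [20.6, -12.5, 36.1]
0.06 [24.2, -13.1, 42.5]
0.0 [27.8, -13.2, 48.8]
```

>>> apply_moves --pt "-1 -7 -2 0 0 0 5" --pt "-2 -14 -3.4 0 0 0 5" --pt "-2.6 -21 -4.6 0 0 0 5" --pt "-3 -28.5 -5.3 0 0 0 5" --pt "-3.3 -35.5 -5.7 0 0 0 5" --pt "-3.3 -43 -5.8 0 0 0 5" --pt "-3.1 -50 -5.4 0 0 0 5" --pt "-2.7 -57.5 -4.7 0 0 0 5"

```text
time_s: 41.2
position: [0.5792, 0.0944, 0.1708]
orientation: [2.03, 1.85, -0.547]
wrist_force: [2.4, 1.8, 0.8]
grip_width: 0.183
grip_force: 15.0
```

>>> apply_moves --pt "0.6 -7 1 0 0 0 5" --pt "1.5 -14 2.6 0 0 0 5" --pt "2.5 -21 4.4 0 0 0 5" --pt "4 -28 6.6 0 0 0 5" --pt "5 -34.5 9 0 0 0 5" --pt "7 -41 12 0 0 0 5" --pt "8.5 -47.5 15 0 0 0 5" --pt "10.5 -53.5 19 0 0 0 5"

```text
time_s: 41.87
position: [0.5259, 0.0993, 0.1493]
orientation: [2.03, 1.85, -0.547]
wrist_force: [-0.5, 3.9, 1.9]
grip_width: 0.179
grip_force: 15.0
```

>>> apply_moves --pt "2 -6 4 0 0 0 5" --pt "4.5 -11.5 8 0 0 0 5" --pt "7 -16.5 12.5 0 0 0 5" --pt "9.5 -21.5 17 0 0 0 5" --pt "12.5 -26 22 0 0 0 5" --pt "15.5 -30 27 0 0 0 5" --pt "18.5 -34 32.5 0 0 0 5" --pt "21.5 -37.5 38 0 0 0 5"

```text
time_s: 42.53
position: [0.4885, 0.1026, 0.1055]
orientation: [2.03, 1.85, -0.547]
wrist_force: [0.4, 2.2, 0.4]
grip_width: 0.181
grip_force: 15.0
```

>>> apply_moves --pt "3.5 -3 5.5 0 0 0 5" --pt "6.5 -6 11.5 0 0 0 5" --pt "10 -8 17.5 0 0 0 5" --pt "13.5 -10 23.5 0 0 0 5" --pt "17 -11.5 30 0 0 0 5" --pt "20.5 -12.5 36 0 0 0 5" --pt "24 -13 42.5 0 0 0 5" --pt "27.5 -13 48.5 0 0 0 5"

```text
time_s: 43.2
position: [0.4741, 0.1037, 0.0493]
orientation: [2.032, 1.85, -0.549]
wrist_force: [-10.9, 8.2, 0.6]
grip_width: 0.186
grip_force: 15.0
```

Run:
```python
from h import *
pose()
```

```text
t 43.2 TCP mixer mm [-95.  197.1  49.3] axes in mixer (cols x,y,z)
 [[-0.004  1.    -0.009]
 [ 0.868 -0.001 -0.496]
 [-0.496 -0.01  -0.868]] 
q [ 0.41  0.46  2.1  -0.56  0.94  0.92]
```

>>> apply_moves --pt "1.5 0 2.5 0 0 0 5" --pt "1.5 0 2.5 0 0 0 15" --pt "1.5 0 2.5 0 0 0 30" --pt "1.5 0 2.5 0 0 0 36" --pt "1.5 0 -20 0 0 0 36" --pt "1.5 0 -60 0 0 0 36" --pt "1.5 0 -100 0 0 0 36" --pt "1.5 0 -140 0 0 0 36"

```text
time_s: 43.87
position: [0.4831, 0.1746, 0.1728]
orientation: [2.03, 1.849, -0.547]
wrist_force: [0.5, 0.1, -0.1]
grip_width: 0.397
grip_force: 0.0
```

Run:
```python
from h import *
pose(); print(inc(mw(-10,190,400),mrot(.15,-.2))); grab('side','side11')
print(tri(('w3',317,248),('wrist0',72,110)))
g=cv2.imread('pics/side11.png',0); g0=cv2.imread('pics/side2.png',0)
d=cv2.absdiff(g,g0)[270:310,285:330]; print('clip diff max/mean',d.max(),d.mean())
```

```text
t 43.87 TCP mixer mm [-92.8 268.5 172.8] axes in mixer (cols x,y,z)
 [[-0.004  1.    -0.007]
 [ 0.868 -0.    -0.496]
 [-0.496 -0.008 -0.868]] 
q [ 0.51  0.31  2.   -0.45  1.19  0.85]
(array([-181.2,   81. , -158.9]), array([ 0.141,  0.319, -0.021]))
[0.47386477 0.10671041 0.06621616]
clip diff max/mean 185 14.203888888888889
```

Run:
```python
from h import *
grab('wrist','w11')
P=[proj('w11',mw(-95.3,y,66)) for y in (185,222)]; print(np.round(P))
g=cv2.imread('pics/w11.png',0)
u,v=np.mean(P,0).astype(int)
for r in range(v-25,v+26,5): print(r,g[r,u-32:u+33:4].tolist())
```

```text
[[312. 245.]
 [311. 216.]]
205 [157, 198, 209, 212, 209, 207, 212, 209, 210, 207, 199, 202, 201, 199, 197, 206, 181]
210 [158, 182, 215, 211, 214, 214, 216, 212, 205, 212, 215, 200, 198, 194, 200, 218, 201]
215 [135, 133, 196, 197, 196, 198, 155, 32, 27, 33, 153, 200, 196, 199, 199, 200, 199]
220 [131, 134, 170, 197, 194, 193, 77, 29, 29, 28, 75, 197, 197, 194, 170, 165, 137]
225 [131, 133, 165, 196, 194, 198, 91, 49, 49, 45, 56, 135, 134, 134, 131, 134, 133]
230 [131, 130, 164, 197, 195, 198, 114, 49, 49, 43, 54, 142, 143, 143, 143, 145, 145]
235 [132, 130, 193, 194, 194, 195, 121, 50, 50, 44, 56, 147, 150, 149, 149, 150, 149]
240 [130, 142, 196, 196, 196, 193, 122, 51, 49, 45, 53, 140, 142, 143, 141, 141, 141]
245 [131, 183, 197, 197, 197, 194, 127, 49, 47, 42, 54, 140, 142, 142, 143, 141, 143]
250 [182, 195, 193, 164, 159, 158, 122, 53, 49, 44, 89, 124, 123, 123, 126, 125, 123]
255 [61, 155, 181, 171, 169, 169, 168, 173, 189, 165, 170, 170, 170, 171, 171, 171, 171]
```

>>> apply_moves --pt "-18 8 -35 0.02 0.03 0 36" --pt "-40 16 -70 0.04 0.07 0 36" --pt "-65 25 -100 0.06 0.11 -0.01 36" --pt "-90 35 -125 0.08 0.15 -0.01 36" --pt "-115 48 -145 0.1 0.2 -0.01 36" --pt "-140 60 -158 0.12 0.25 -0.02 36" --pt "-165 72 -160 0.14 0.3 -0.02 36" --pt "-181 81 -159 0.14 0.32 -0.02 36"

```text
time_s: 44.63
position: [0.5597, 0.0861, 0.4008]
orientation: [2.308, 2.062, -0.376]
wrist_force: [0.3, -0.3, -0.3]
grip_width: 0.395
grip_force: 0.0
```

Run:
```python
from h import *
pose(); print(inc(mw(158,0,392),mrot(.15,0)))
```

```text
t 44.63 TCP mixer mm [ -8.1 187.7 400.8] axes in mixer (cols x,y,z)
 [[ 0.003  0.989 -0.145]
 [ 0.981 -0.032 -0.192]
 [-0.195 -0.142 -0.971]] 
q [ 0.18  0.09  1.76 -0.15  1.49  0.32]
(array([-181.8,  171.5,   20.4]), array([ 0.004,  0.193, -0.032]))
```

>>> apply_moves --pt "-22 21 0 0 0.02 0 36" --pt "-45 43 0 0 0.05 -0.01 36" --pt "-68 64 2 0 0.08 -0.01 36" --pt "-91 86 5 0 0.11 -0.02 36" --pt "-114 107 10 0 0.14 -0.02 36" --pt "-137 129 14 0 0.17 -0.03 36" --pt "-160 150 18 0 0.193 -0.03 36" --pt "-182 171.5 20 0.004 0.193 -0.032 36"

```text
time_s: 45.3
position: [0.7064, -0.117, 0.3889]
orientation: [-2.239, -2.035, 0.159]
wrist_force: [-0.5, 0.9, 0.0]
grip_width: 0.392
grip_force: 0.0
```

Run:
```python
from h import *
pose(); print(inc(mw(148,0,319),mrot(.15,0))); arc(1.715,0,40,.15)
```

```text
t 45.3 TCP mixer mm [157.2  -0.6 388.9] axes in mixer (cols x,y,z)
 [[ 0.     0.988 -0.153]
 [ 1.    -0.001 -0.002]
 [-0.002 -0.153 -0.988]] 
q [-0.19  0.33  1.48 -0.02  1.48 -0.09]
(array([ 0.8,  1.6, 70.5]), array([-0.003,  0.002, -0.001]))
1.672 ty -10.5 tz -0.1
1.629 ty -21.0 tz 0.2
1.586 ty -31.5 tz 0.9
1.544 ty -41.9 tz 2.1
1.501 ty -52.3 tz 3.8
1.458 ty -62.6 tz 5.9
1.415 ty -72.8 tz 8.4
1.372 ty -82.9 tz 11.4
1.329 ty -92.9 tz 14.8
1.286 ty -102.7 tz 18.6
1.243 ty -112.3 tz 22.9
1.2 ty -121.7 tz 27.5
1.158 ty -130.9 tz 32.6
1.115 ty -139.9 tz 38.0
1.072 ty -148.7 tz 43.8
1.029 ty -157.2 tz 50.0
0.986 ty -165.4 tz 56.5
0.943 ty -173.3 tz 63.4
0.9 ty -181.0 tz 70.7
0.858 ty -188.3 tz 78.2
0.815 ty -195.3 tz 86.1
0.772 ty -201.9 tz 94.2
0.729 ty -208.2 tz 102.6
0.686 ty -214.1 tz 111.3
0.643 ty -219.7 tz 120.3
0.6 ty -224.8 tz 129.4
0.557 ty -229.6 tz 138.8
0.514 ty -233.9 tz 148.4
0.472 ty -237.9 tz 158.1
0.429 ty -241.4 tz 168.0
0.386 ty -244.5 tz 178.1
0.343 ty -247.1 tz 188.2
0.3 ty -249.3 tz 198.5
0.257 ty -251.1 tz 208.9
0.214 ty -252.4 tz 219.3
0.172 ty -253.3 tz 229.8
0.129 ty -253.7 tz 240.3
0.086 ty -253.7 tz 250.8
0.043 ty -253.2 tz 261.3
0.0 ty -252.3 tz 271.8
```

>>> apply_moves --pt "0.5 1 25 0 0 0 36" --pt "0.5 1.5 50 0 0 0 36" --pt "0.5 1.5 70 0 0 0 36" --pt "0.5 1.5 70 0 0 0 36" --pt "0.5 1.5 70 0 0 0 20" --pt "0.5 1.5 70 0 0 0 5" --pt "0.5 1.5 70 0 0 0 5" --pt "0.5 1.5 70 0 0 0 5" --force 20

```text
time_s: 45.97
position: [0.6977, -0.1132, 0.3224]
orientation: [-2.239, -2.039, 0.157]
wrist_force: [1.5, 0.7, -0.0]
grip_width: 0.134
grip_force: 0.9
```

>>> apply_moves --pt "0 0 0 0 0 0 5" --pt "0 0 0 0 0 0 5" --pt "0 0 0 0 0 0 5" --pt "0 0 0 0 0 0 5" --pt "0 0 0 0 0 0 5" --pt "0 0 0 0 0 0 5" --pt "0 0 0 0 0 0 5" --pt "0 0 0 0 0 0 5"

```text
time_s: 46.63
position: [0.6977, -0.1132, 0.3223]
orientation: [-2.24, -2.039, 0.157]
wrist_force: [0.6, 0.0, 5.8]
grip_width: 0.124
grip_force: 20.0
```

>>> apply_moves --pt "0 -10.5 0 0 0 0 5" --pt "0 -21 0.2 0 0 0 5" --pt "0 -31.5 0.9 0 0 0 5" --pt "0 -42 2.1 0 0 0 5" --pt "0 -52.5 3.8 0 0 0 5" --pt "0 -62.5 6 0 0 0 5" --pt "0 -73 8.5 0 0 0 5" --pt "0 -83 11.5 0 0 0 5"

```text
time_s: 47.3
position: [0.6123, -0.1054, 0.3219]
orientation: [-2.238, -2.038, 0.16]
wrist_force: [1.5, -4.8, 1.7]
grip_width: 0.124
grip_force: 20.0
```

>>> apply_moves --pt "0 -10 3.4 0 0 0 5" --pt "0 -20 7 0 0 0 5" --pt "0 -29.5 11.5 0 0 0 5" --pt "0 -39 16 0 0 0 5" --pt "0 -48 21 0 0 0 5" --pt "0 -57 26.5 0 0 0 5" --pt "0 -66 32.5 0 0 0 5" --pt "0 -74.5 38.5 0 0 0 5"

```text
time_s: 47.97
position: [0.5334, -0.0977, 0.2948]
orientation: [-2.238, -2.038, 0.159]
wrist_force: [2.1, -3.2, -1.7]
grip_width: 0.126
grip_force: 20.0
```

Now from 1.029: three more calls.

>>> apply_moves --pt "0 -8 6.5 0 0 0 5" --pt "0 -16 13.5 0 0 0 5" --pt "0 -24 20.5 0 0 0 5" --pt "0 -31 28 0 0 0 5" --pt "0 -38 36 0 0 0 5" --pt "0 -44.5 44 0 0 0 5" --pt "0 -51 52.5 0 0 0 5" --pt "0 -57 61.5 0 0 0 5"

```text
time_s: 48.63
position: [0.4682, -0.0918, 0.2425]
orientation: [-2.238, -2.038, 0.159]
wrist_force: [1.7, 1.0, 0.3]
grip_width: 0.127
grip_force: 20.0
```

>>> apply_moves --pt "0 -5.5 9 0 0 0 5" --pt "0 -10.5 18 0 0 0 5" --pt "0 -15.5 27.5 0 0 0 5" --pt "0 -20 37 0 0 0 5" --pt "0 -24 47 0 0 0 5" --pt "0 -27.5 56.5 0 0 0 5" --pt "0 -30.5 67 0 0 0 5" --pt "0 -33 77 0 0 0 5"

```text
time_s: 49.3
position: [0.4243, -0.088, 0.1711]
orientation: [-2.238, -2.038, 0.159]
wrist_force: [3.5, 2.1, -1.0]
grip_width: 0.127
grip_force: 20.0
```

>>> apply_moves --pt "0 -2 10 0 0 0 5" --pt "0 -4 20.5 0 0 0 5" --pt "0 -5.5 31 0 0 0 5" --pt "0 -6.5 41.5 0 0 0 5" --pt "0 -6.5 52 0 0 0 5" --pt "0 -6.5 62.5 0 0 0 5" --pt "0 -6 73 0 0 0 5" --pt "0 -5 83 0 0 0 5"

```text
time_s: 49.97
position: [0.4077, -0.0867, 0.0902]
orientation: [-2.238, -2.038, 0.159]
wrist_force: [-9.3, 0.8, 30.4]
grip_width: 0.124
grip_force: 20.0
```

Run:
```python
from h import *
pose()
```

```text
t 49.97 TCP mixer mm [-143.1    1.2   90.2] axes in mixer (cols x,y,z)
 [[-0.002  0.988 -0.151]
 [ 1.     0.001 -0.003]
 [-0.003 -0.151 -0.988]] 
q [-0.25  0.21  2.26 -0.04  0.82 -0.13]
```

>>> apply_moves --pt "0 0 0 0 0 0 15" --pt "0 0 0 0 0 0 30" --pt "0 0 0 0 0 0 30" --pt "0 0 -20 0 0 0 30" --pt "0 0 -60 0 0 0 34" --pt "0 0 -100 0 0 0 50" --pt "0 0 -140 0 0 0 50" --pt "0 0 -160 0 0 0 50"

```text
time_s: 50.63
position: [0.4334, -0.0889, 0.2537]
orientation: [-2.242, -2.041, 0.155]
wrist_force: [0.6, 0.3, -0.1]
grip_width: 0.536
grip_force: 0.0
```

Run:
```python
from h import *
pose(); print(inc([.487,-.302,.255],[.729,3.052,.002]))
```

```text
t 50.63 TCP mixer mm [-117.3    1.5  253.7] axes in mixer (cols x,y,z)
 [[-0.002  0.989 -0.147]
 [ 1.     0.001 -0.004]
 [-0.004 -0.147 -0.989]] 
q [-0.24 -0.02  2.14 -0.03  1.17 -0.13]
(array([-207.2,   72.4,  -11.2]), array([-0.136, -0.086, -1.193]))
```

>>> apply_moves --pt "-26 9 -1 -0.02 -0.01 -0.1 50" --pt "-52 18 -3 -0.04 -0.02 -0.22 50" --pt "-78 27 -4 -0.05 -0.03 -0.34 50" --pt "-104 36 -6 -0.07 -0.04 -0.46 50" --pt "-130 45 -7 -0.09 -0.05 -0.58 50" --pt "-156 54 -9 -0.1 -0.06 -0.7 50" --pt "-182 63 -10 -0.12 -0.07 -0.82 50" --pt "-207 72.4 -11 -0.13 -0.08 -0.93 50"

```text
time_s: 51.3
position: [0.4851, -0.3029, 0.2498]
orientation: [-1.115, -2.937, 0.026]
wrist_force: [-0.5, 1.6, 0.4]
grip_width: 0.553
grip_force: 0.0
```

Run:
```python
from h import *
print(inc([.487,-.302,.245],[.729,3.052,.002]),inc([.487,-.302,.125],[.729,3.052,.002])); grab('wrist','w12')
```

```text
(array([-0.8,  2. ,  4.7]), array([-0.019,  0.001, -0.257])) (array([-1.000e-01,  3.900e+00,  1.247e+02]), array([-0.019,  0.001, -0.257]))
```

>>> apply_moves --pt "0 2 5 -0.01 0 -0.1 50" --pt "0 2 5 -0.019 0 -0.2 50" --pt "0 3 20 -0.019 0.001 -0.257 50" --pt "0 4 45 -0.019 0.001 -0.257 50" --pt "0 4 70 -0.019 0.001 -0.257 50" --pt "0 4 95 -0.019 0.001 -0.257 50" --pt "0 4 115 -0.019 0.001 -0.257 50" --pt "0 4 124.5 -0.019 0.001 -0.257 50"

```text
time_s: 52.02
position: [0.4857, -0.2996, 0.1226]
orientation: [-0.738, -3.053, -0.004]
wrist_force: [-0.0, 0.6, -0.9]
grip_width: 0.547
grip_force: 0.0
```

>>> apply_moves --pt "0 0 0 0 0 0 40" --pt "0 0 0 0 0 0 10" --pt "0 0 0 0 0 0 10" --pt "0 0 0 0 0 0 10" --pt "0 0 0 0 0 0 10" --pt "0 0 0 0 0 0 10" --pt "0 0 0 0 0 0 10" --pt "0 0 0 0 0 0 10" --force 35

```text
time_s: 52.68
position: [0.4873, -0.3011, 0.126]
orientation: [0.737, 3.05, 0.001]
wrist_force: [-3.4, -5.2, 5.7]
grip_width: 0.181
grip_force: 35.0
```

>>> apply_moves --pt "0 0 -2 0 0 0 10" --pt "0 0 -4 0 0 0 10" --pt "0 0 -6 0 0 0 10" --pt "0 0 -8 0 0 0 10" --pt "0 0 -10 0 0 0 10" --pt "0 0 -12 0 0 0 10" --pt "0 0 -12.5 0 0 0 10" --pt "0 0 -12.5 0 0 0 10"

```text
time_s: 53.35
position: [0.4871, -0.301, 0.1377]
orientation: [0.737, 3.05, 0.001]
wrist_force: [0.9, -7.4, -9.7]
grip_width: 0.175
grip_force: 35.0
```

Run:
```python
from h import *
pose(); print(inc([.4865,-.3022,.1365],[-2.324,-2.112,0]))
```

```text
t 53.35 TCP mixer mm [ -43.7 -204.6  137.7] axes in mixer (cols x,y,z)
 [[-0.929  0.37   0.004]
 [ 0.37   0.929 -0.   ]
 [-0.003  0.001 -1.   ]] 
q [-0.59  0.29  2.03  0.    0.82 -1.69]
(array([-0. , -1.3,  1.2]), array([0.003, 0.004, 1.192]))
```

>>> apply_moves --pt "0 0 0 0 0 0.05 10" --pt "0 0 0 0 0 0.13 10" --pt "0 0 0 0 0 0.23 10" --pt "0 0 0 0 0 0.33 10" --pt "0 0 0 0 0 0.43 10" --pt "0 0 0 0 0 0.53 10" --pt "0 0 0 0 0 0.62 10" --pt "0 0 0 0 0 0.62 10"

```text
time_s: 54.02
position: [0.4868, -0.3013, 0.1375]
orientation: [1.64, 2.676, 0.001]
wrist_force: [-0.6, -10.8, -9.1]
grip_width: 0.17
grip_force: 35.0
```

>>> apply_moves --pt "0 0 0 0 0 0.08 10" --pt "0 0 0 0 0 0.18 10" --pt "0 0 0 0 0 0.28 10" --pt "0 0 0 0 0 0.38 10" --pt "0 0 0 0 0 0.48 10" --pt "0 0 0 0 0 0.57 10" --pt "0 0 0 0 0 0.58 10" --pt "0 0 0 0 0 0.58 10"

```text
time_s: 54.68
position: [0.4864, -0.3014, 0.1374]
orientation: [2.332, 2.102, 0.001]
wrist_force: [-3.6, -12.8, -7.9]
grip_width: 0.174
grip_force: 35.0
```

>>> apply_moves --pt "0 0 2 0 0 0 10" --pt "0 0 4 0 0 0 10" --pt "0 0 6 0 0 0 10" --pt "0 0 8 0 0 0 10" --pt "0 0 10 0 0 0 10" --pt "0 0 12 0 0 0 10" --pt "0 0 12.5 0 0 0 10" --pt "0 0 12.5 0 0 0 10"

```text
time_s: 55.35
position: [0.4866, -0.3015, 0.126]
orientation: [2.331, 2.103, 0.001]
wrist_force: [-9.8, -7.4, 8.7]
grip_width: 0.174
grip_force: 35.0
```

>>> apply_moves --pt "0 0 0 0 0 0 50" --pt "0 0 0 0 0 0 50" --pt "0 0 0 0 0 0 50" --pt "0 0 -20 0 0 0 50" --pt "0 0 -50 0 0 0 50" --pt "0 0 -85 0 0 0 50" --pt "-20 0 -115 0 0 0 50" --pt "-47 -10 -145 0 0 0 50"

```text
time_s: 56.02
position: [0.4728, -0.3455, 0.2719]
orientation: [2.33, 2.105, 0.005]
wrist_force: [-0.1, -0.6, -0.3]
grip_width: 0.552
grip_force: 0.0
```

Run:
```python
from h import *
pose()
for n in ('wrist','side','scene'): grab(n,n+'13')
a=cv2.imread('pics/side13.png')[140:400,170:420]; b=cv2.imread('pics/scene13.png')[140:330,210:500]; w=cv2.imread('pics/wrist13.png')[:250]
cv2.imwrite('pics/m13.png',np.hstack([cv2.resize(a,(400,416)),np.vstack([cv2.resize(b,(400,212)),cv2.resize(w,(400,204))])]))
```

```text
t 56.02 TCP mixer mm [ -53.7 -250.3  271.9] axes in mixer (cols x,y,z)
 [[ 0.006  1.     0.004]
 [ 1.    -0.006  0.001]
 [ 0.001  0.004 -1.   ]] 
q [-0.67  0.13  1.93  0.    1.07 -0.57]
```

View pics/m13.png

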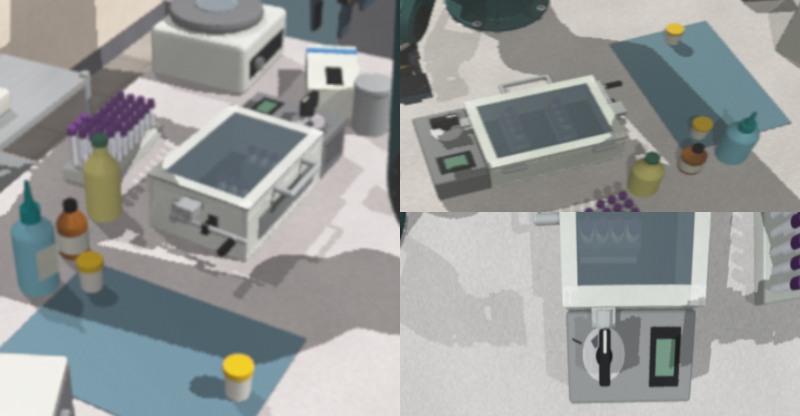

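```bash
python3 -c "
from workcell import hand_in; print(hand_in())"
```

```text
the job is handed in; nothing more can be done
None
```

I finished the job and handed it in at about 56 s. Both carriers on the mat stand upright in the tub, the prop is back in its clip, the hood is shut, and the selector is back down in its locked detent. The pots and bottles were left alone.

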